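# Prop open the lid of the parts chest

### The arm

A 6-joint arm with a two-finger parallel gripper is mounted at the origin on the work surface. World frame = base frame: x ahead of the robot, y to its left, z up, the work surface at z = 0. Lengths are in m, angles in degrees, forces in N, time in s.
With the tool pointing down it reaches from about 0.35 to 0.875 m from the base axis. Payload 4.2 kg.
Tool frame: the origin (TCP) lies on the mounting face of the last link; the fingertips stand 173 mm ahead of it and the grasp point (between the pads) lies 155 mm ahead of it; z points along the fingers, y is the line along which they close (so a half turn about z gives the same grasp; the last joint's range is limited). The gripper opens to 85 mm and grips with 20 to 120 N. Pads are 22 mm wide; open, the fingers measure 114 mm over their backs; the gripper's body (76 mm by 85 mm) begins 54 mm behind the grasp point. The pads swing forward as they close: fully open they stand 13 mm farther back than shut.
Start: joints at [-55.371, 22.042, 0.453, 0, -68.411, -14.817], TCP at [0.212, -0.588, 0.405] pointing down, gripper open.
Joint ranges: [-179.83, 179.83], [-69.29, 118.12], [-61.27, 80.66], [-181.25, 117.63], [-171.15, -9.14], [-177.46, 177.46]. Speed limits (degrees/s): [159.86, 159.86, 180, 180, 180, 180].

### API

Orientations are given as [roll, pitch, yaw] about the fixed x, y, z axes, in that order (R = Rz(yaw) Ry(pitch) Rx(roll)).
In Python, from bench import sense, grab_frame, camera_model, finish_job gives the robot as it stands. The module is installed in compiled form; this text tells all that it offers.
- The arm moves only by the tool step_arm, never from a script. Its argument "steps" is a list of rows, each a list of 7 numbers: the closure, from 0 (fully open) to 1 (shut), then the shift along the tool's x, y, z in m, then the turn, a rotation vector about the tool's x, y, z in degrees. A call has 1 to 8 rows; each row shifts and turns the commanded pose from where the row before left it, along the tool's axes as they then stand; what a row does not reach is not made up. A row lasts 1/8 s, in which the tool goes at most 62.5 mm and 10.7 degrees, less where a joint would pass 70% of its speed; a pose out of reach is approached as far as the arm can. A call with a gripper value outside its range is refused whole. The fingers move at their own pace and stop on an object; "newtons" is the grip in N (left out, the last holds). Time passes only in rows, so rows that do not move let the fingers close. It gives the time, the measured TCP pose, the force, the opening and the grip force at its end, in the units of the state.
- sense(): the state, without advancing time (a new reading comes with each control period).
- grab_frame(name): name is "side" or "top" or "wrist"; returns the picture (420x560x3 uint8, blue, green, red); there is no depth.
- camera_model(name): a dict with "mtx" (3x3 intrinsics, pixels), "eye" and "rotation" of the camera in the world; the wrist camera has in their place "mount" (4x4, takes a point from camera to tool coordinates, whose origin is the TCP and whose axes are the flange's). Camera axes: x right, y down, z forward; pixel columns grow to the right and rows downward; lengths in m; the calibration is good to about 2 mm. A picture is of the moment at which its call begins: read the wrist's pose just before it. camera_model takes no time and is no camera call.
- finish_job(): hands the job in; it is judged then, once.
The state is a dict: "t": time; "joint_pos": joint angles; "qvel": joint speeds; "effort": joint torques, N m; "position": TCP position; "eef_rot": TCP orientation; "wrist_force": force on the tool from outside, world axes, zero at the start; "ft_torque": the same for the moment, N m; "finger_gap": opening from 0.0 (shut) to 1.0 (fully open); "gripper_force": force on a finger pad.
Only numpy, scipy, OpenCV 4.12 (cv2) and the standard library are available. Lean on these libraries where they do the work, as an engineer would, in place of code of your own. Each camera call takes 0.05 s, during which the arm holds its last target. There are 200 camera calls.

### The job

Open the lid of the metal parts chest until it stands almost upright by itself, then swing the steel prop rod on the chest's end up out of its clip and over, past upright, until it leans back on its stop. Then lower the lid gently by its bar, without letting it drop, until the rod's tip sits at the closed end of the slot under the lid's ear and the rod alone holds the lid open. Leave the screwdriver, the jar and the folding rule where they are.

Things in the scene. Friction and masses are not known exactly. Their poses are not given: they have to be found in the camera images.
- chest: Grey open-topped steel parts chest, fixed, 200 (x) x 240 (y) x 100 mm high. Origin: centre of its underside, on the table; z up. The lid's hinge line runs along x at the +y rim, the free edge is at -y. The prop rod hangs on the +x end face (x = 100 mm). The rod's clip is a small cradle, open upward, that sticks out of this face under the rod, 55 mm from the pivot.
- lid (a joint): Angle of the aluminium lid (6 mm thick, about 0.5 kg) about its hinge, rad: 0 closed, grows as the free edge rises, stop at 1.62. The stiff hinge holds the lid where it is left only above about 1.4 rad; below about 1.25 rad the lid falls by itself. Resting on the seated rod it reads about 1.05.
- lid_hinge (a point): Point on the hinge axis, at the middle of the lid's length (chest x = 0), at the level of the lid's underside (100.5 mm above the table). With the lid closed the lid extends from here 244 mm towards the chest's -y.
- lid_bar (a point): Centre of the lid's handle: a dark round steel bar, diameter 10 mm, 95 mm clear between its posts, parallel to the hinge, on top of the lid near its free edge: 205 mm from the hinge axis along the lid and 56 mm above the lid's underside (50 mm above its upper face). Moves with the lid.
- rod (a joint): Rod angle about its pivot (parallel to the hinge), rad: 0 in its clip, sloping up 20 degrees towards chest -y; grows as the tip swings up and over towards +y. Upright at 1.22; beyond, it falls on by itself to its stop at 1.70 and stays; let go before, it falls back to the clip. Turns freely. With the lid lowered onto it, it reads about 1.68 to 1.70.
- rod_pivot (a point): Centre of the rod at its pivot, 30 mm out from the chest's +x end face (chest frame x = 130, y = -10, z = 70 mm). The rod swings in the plane chest x = 130 mm.
- rod_tip (a point): Centre of the ball end (diameter 12 mm) of the straight steel prop rod. The rod has diameter 8 mm, is 146 mm long from pivot to this point and weighs 80 g.
- slot_seat (a point): Where the rod's ball centre sits when seated at the slot's closed end. The slot is a channel 20 mm wide between two 10 mm rails under a steel ear that sticks out from the lid's +x end over the rod; it runs from 30 mm from the hinge to an end stop. Seat: 120 mm from the hinge axis along the lid, 6 mm below its underside. Moves with the lid.
- screwdriver: Loose screwdriver lying on the table, about 200 mm long, to be left alone. Origin near the middle of its length, at table level; its x axis runs along it.
- jar: Loose glass jar with a steel cap, diameter 66, height 85 mm, to be left alone. Origin at the centre of its base.
- rule: Loose folded wooden rule lying on the table, 16 x 206 x 20 mm, to be left alone. Origin at the centre of its underside, long axis y.

How it is judged:
By the outcome, as a careful person would: the job done as asked, in the order asked, and still so for the second after the job is handed in, with the robot touching nothing.
It also fails if it takes over 72 s, if anything falls off the work surface, if the arm or the gripper's body presses on something with over 40 N, if the wrist force passes 120 N, or if a joint passes its speed limit or range.

## Working session

There is one attempt and no reset: what is moved stays moved. The work goes in short steps, Python scripts to look and compute and a tool call to move; the robot and the scene stay as the last step left them, time stands still between calls to the robot, and variables do not carry over. Pictures are saved under pics/ and viewed, at most 10 in all, crops included, and the job is handed in when it is done.

Besides the shell and the picture viewer there is one more tool, called after "Request:" as name(argument=value, ...) on one line, values as JSON. step_arm: Moves the arm, as the interface text tells. Its arguments: {"type":"object","properties":{"steps":{"type":"array","items":{"type":"array","items":{"type":"number"}}},"newtons":{"type":"number"}},"required":["steps"]}

```bash
mkdir -p pics; python3 - <<'E'
from bench import *
import cv2,numpy as np
np.set_printoptions(precision=4,suppress=True)
for n in("side","top"):
    cv2.imwrite(f"pics/{n}0.png",grab_frame(n)); m=camera_model(n); print(n,m)
s=sense();print(s); print(camera_model("wrist"))
E
```

```text
side {'mtx': array([[505.0647,   0.    , 286.9725],
       [  0.    , 505.0647, 207.8832],
       [  0.    ,   0.    ,   1.    ]]), 'eye': array([ 0.3251, -1.0982,  1.2065]), 'rotation': array([-134.751 ,   -0.7304,   -9.2934])}
top {'mtx': array([[543.9946,   0.    , 279.3705],
       [  0.    , 543.9946, 212.5437],
       [  0.    ,   0.    ,   1.    ]]), 'eye': array([0.4272, 0.0132, 1.4374]), 'rotation': array([-175.9371,    0.3076,  -91.3615])}
{'t': 0.1, 'joint_pos': array([-55.3709,  22.0851,   0.3897,  -0.0241, -68.4114, -14.8174]), 'qvel': array([-0.0912, -0.1197,  0.1819,  0.0958,  0.0364,  0.0309]), 'effort': array([ -0.0002, -39.332 ,  18.8929,   4.198 ,  -0.0026,  -0.    ]), 'position': array([ 0.2118, -0.5878,  0.4038]), 'eef_rot': array([ 179.8911,   -0.0057, -160.1971]), 'wrist_force': array([-0.7153,  0.2851, -0.4344]), 'ft_torque': array([ 0.0087,  0.028 , -0.0486]), 'gripper_force': 0.0, 'finger_gap': 0.999155090114586}
{'mtx': array([[372.3706,   0.    , 281.7616],
       [  0.    , 372.3706, 213.1169],
       [  0.    ,   0.    ,   1.    ]]), 'mount': array([[-0.001 , -0.9575, -0.2884,  0.0735],
       [ 1.    , -0.0013,  0.0007, -0.0001],
       [-0.001 , -0.2884,  0.9575,  0.0312],
       [ 0.    ,  0.    ,  0.    ,  1.    ]])}
```

View pics/side0.png

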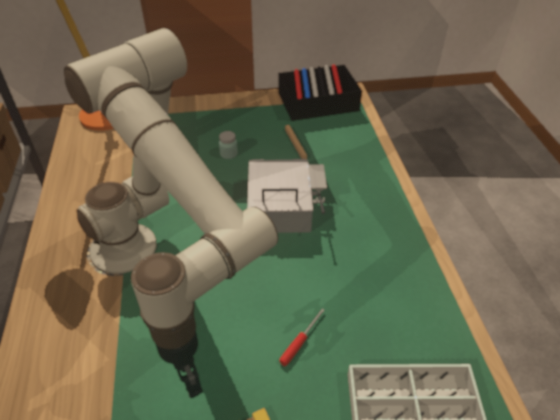

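View pics/top0.png

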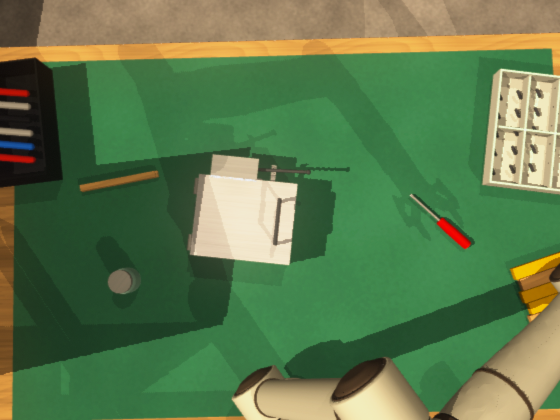

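The top view shows the chest with its hinge to the left (world +y) and the ear and rod toward image up (world +x). The lid corners are near (199,175), (298,184), (291,265) and (190,256). The bar runs from about (281,198) to (275,244), and the rod tip is near (348,169). I'll zoom in to get these more precisely.

```bash
python3 - <<'E'
import cv2
a=cv2.imread("pics/top0.png")[145:275,180:360]
cv2.imwrite("pics/topc.png",cv2.resize(a,None,fx=4.4,fy=4.4,interpolation=cv2.INTER_CUBIC))
E
```

```text
(no output)
```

View pics/topc.png

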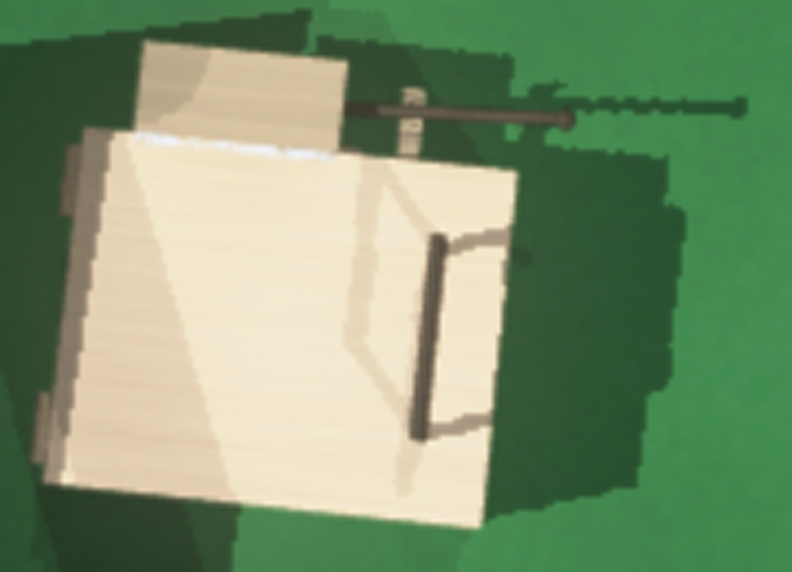

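```bash
cat >h.py <<'E'
import numpy as np, json, os
from scipy.spatial.transform import Rotation as R, Slerp
from scipy.optimize import least_squares
from bench import *
np.set_printoptions(precision=4,suppress=True)
def proj(n,P):
    m=camera_model(n); r=R.from_euler('xyz',m['rotation'],degrees=True)
    c=r.inv().apply(np.atleast_2d(P)-m['eye']); q=c@np.array(m['mtx']).T
    return q[:,:2]/q[:,2:]
def C(p,pose): # chest -> world
    x,y,a=pose; return R.from_euler('z',a).apply(np.atleast_2d(p))+[x,y,0]
def pose(): return json.load(open('pose.json'))
def rot(yaw,tilt=0): # tool down; tool x at angle yaw (deg) in chest frame; tilt about chest x (+: fingers swing toward -y)
    a=np.degrees(pose()[2])
    return R.from_euler('z',a,degrees=True)*R.from_euler('x',-tilt,degrees=True)*R.from_euler('z',yaw,degrees=True)*R.from_euler('x',180,degrees=True)
def bar(th): return np.array([0,120-205*np.cos(th)+56*np.sin(th),100.5+205*np.sin(th)+56*np.cos(th)])/1e3
def rodp(a,r): 
    b=np.radians(20)+a; return np.array([130,-10-r*np.cos(b),70+r*np.sin(b)])/1e3
def plan(wps,start=None,tcp=.155):
    """wps: (n rows, closure, grasp point chest, R)"""
    s=sense(); p=np.array(s['position']); q=R.from_euler('xyz',s['eef_rot'],degrees=True)
    rows=[]; ps=pose()
    tp,tq=p,q
    for n,c,g,rr in wps:
        gp=C(g,ps)[0]-rr.apply([0,0,tcp])
        sl=Slerp([0,1],R.concatenate([tq,rr]))
        for k in range(1,n+1):
            P=tp+(gp-tp)*k/n; Q=sl(k/n)
            d=np.round(q.inv().apply(P-p),3); w=np.round((q.inv()*Q).as_rotvec(degrees=True)*2)/2
            rows.append([c,*[float(v)+0. for v in d],*[float(v)+0. for v in w]])
            p=p+q.apply(d); q=q*R.from_rotvec(w,degrees=True)
        tp,tq=gp,rr
    for i in range(0,len(rows),8): print(json.dumps(rows[i:i+8]))
E
cat >fit.py <<'E'
from h import *
px=np.array([[437,237],[419,438],[566,119],[518,170],[483,527]])/4.4+[180,145]
P=np.array([[50,-85,156.5],[-50,-85,156.5],[130,-147,120],[100,-124,106.5],[-100,-124,106.5]])/1e3
f=lambda v:(proj('top',C(P,v))-px).ravel()
s=least_squares(f,[.42,.12,-.05]); print(s.x,f(s.x).reshape(-1,2)); json.dump(list(s.x),open('pose.json','w'))
print(C(bar(0),s.x),C(rodp(0,135),s.x))
g=bar(0)+[0,0,.07]
plan([(16,0,g,rot(180))])
E
python3 fit.py
```

```text
[ 0.5077  0.107  -0.1237] [[ 0.3832  1.6351]
 [ 0.231  -1.9023]
 [-0.3108 -0.1338]
 [-0.1378  0.1875]
 [-0.1866  0.2446]]
[[0.4972 0.0227 0.1565]] [[ 0.6198 -0.0448  0.1162]]
[[0, -0.03, 0.03, 0.001, 0.0, 0.0, 1.5], [0, -0.029, 0.03, 0.002, 0.0, 0.0, 2.0], [0, -0.027, 0.032, 0.001, 0.0, 0.0, 1.5], [0, -0.027, 0.032, 0.002, 0.0, 0.0, 1.5], [0, -0.027, 0.033, 0.001, 0.0, 0.0, 2.0], [0, -0.025, 0.034, 0.002, 0.0, 0.0, 1.5], [0, -0.024, 0.035, 0.001, 0.0, 0.0, 2.0], [0, -0.022, 0.035, 0.002, 0.0, 0.0, 1.5]]
[[0, -0.022, 0.036, 0.001, 0.0, 0.0, 1.5], [0, -0.021, 0.037, 0.001, 0.0, 0.0, 2.0], [0, -0.02, 0.037, 0.002, 0.0, 0.0, 1.5], [0, -0.019, 0.038, 0.001, 0.0, 0.0, 1.5], [0, -0.017, 0.038, 0.002, 0.0, 0.0, 2.0], [0, -0.017, 0.039, 0.001, 0.0, 0.0, 1.5], [0, -0.015, 0.039, 0.002, 0.0, 0.0, 1.5], [0, -0.014, 0.04, 0.001, 0.0, 0.0, 2.0]]
```

Request:
step_arm(steps=[[0, -0.03, 0.03, 0.001, 0, 0, 1.5], [0, -0.029, 0.03, 0.002, 0, 0, 2], [0, -0.027, 0.032, 0.001, 0, 0, 1.5], [0, -0.027, 0.032, 0.002, 0, 0, 1.5], [0, -0.027, 0.033, 0.001, 0, 0, 2], [0, -0.025, 0.034, 0.002, 0, 0, 1.5], [0, -0.024, 0.035, 0.001, 0, 0, 2], [0, -0.022, 0.035, 0.002, 0, 0, 1.5]])

```text
t: 1.1
position: [0.3544, -0.2817, 0.3925]
eef_rot: [180.0, -0.0, -173.7]
wrist_force: [0.0, -0.1, -0.2]
finger_gap: 1.001
gripper_force: 0.0
```

Request:
step_arm(steps=[[0, -0.022, 0.036, 0.001, 0, 0, 1.5], [0, -0.021, 0.037, 0.001, 0, 0, 2], [0, -0.02, 0.037, 0.002, 0, 0, 1.5], [0, -0.019, 0.038, 0.001, 0, 0, 1.5], [0, -0.017, 0.038, 0.002, 0, 0, 2], [0, -0.017, 0.039, 0.001, 0, 0, 1.5], [0, -0.015, 0.039, 0.002, 0, 0, 1.5], [0, -0.014, 0.04, 0.001, 0, 0, 2]])

```text
t: 2.1
position: [0.497, 0.0243, 0.3813]
eef_rot: [-180.0, -0.0, 172.8]
wrist_force: [0.2, -0.5, 0.4]
finger_gap: 1.003
gripper_force: 0.0
```

```bash
python3 - <<'E'
from h import *
import cv2
s=sense(); print(s['position'],s['eef_rot'],s['wrist_force'])
cv2.imwrite('pics/w1.png',grab_frame('wrist'))
m=camera_model('wrist');M=np.array(m['mount']);q=R.from_euler('xyz',s['eef_rot'],degrees=True)
for P in ([.05,-.085,.1565],[-.05,-.085,.1565],[.1,-.124,.1065],[-.1,-.124,.1065],[.13,-.147,.12]):
    c=M[:3,:3].T@(q.inv().apply(C(P,pose())[0]-s['position'])-M[:3,3]); u=np.array(m['mtx'])@c; print(P,u[:2]/u[2])
g=bar(0)
plan([(8,0,g,rot(180))])
E
```

```text
[0.497  0.0243 0.3813] [-179.987    -0.0458  172.7517] [ 0.1992 -0.4883  0.3879]
[0.05, -0.085, 0.1565] [279.5931 319.3825]
[-0.05, -0.085, 0.1565] [278.5383 149.8354]
[0.1, -0.124, 0.1065] [229.0396 340.2819]
[-0.1, -0.124, 0.1065] [214.3892  56.8681]
[0.13, -0.147, 0.12] [197.6976 385.8724]
[[0, 0.0, -0.001, 0.009, 0.0, 0.0, 0.0], [0, 0.0, 0.0, 0.008, 0.0, 0.0, 0.0], [0, 0.001, -0.001, 0.009, 0.0, 0.0, 0.0], [0, 0.0, 0.0, 0.009, 0.0, 0.0, 0.0], [0, 0.0, -0.001, 0.009, 0.0, 0.0, 0.0], [0, 0.0, -0.001, 0.008, 0.0, 0.0, 0.0], [0, 0.0, 0.0, 0.009, 0.0, 0.0, 0.0], [0, 0.0, -0.001, 0.009, 0.0, 0.0, 0.0]]
```

View pics/w1.png

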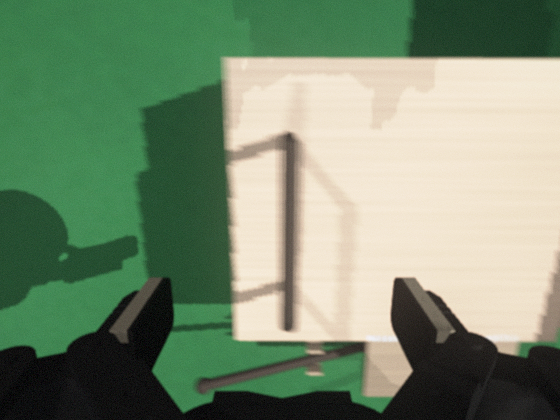

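The wrist view shows the bar at column 289 (rows 133–328), against a predicted column of 279. The lid's free edge and the rod tip are also about 7 px right of prediction. That puts the chest a few mm further toward +y, or the arm was still settling when the picture was taken. I'll descend and re-check with the arm at rest.

Request:
step_arm(steps=[[0, 0, 0, 0.006, 0, 0, 0], [0, 0, -0.001, 0.01, 0, 0, 0], [0, 0.001, -0.001, 0.01, 0, 0, 0], [0, 0, 0, 0.008, 0, 0, 0], [0, 0, 0, 0.006, 0, 0, 0], [0, 0, 0, 0, 0, 0, 0], [0, 0, 0, 0, 0, 0, 0]])

```text
t: 3.02
position: [0.4957, 0.0211, 0.342]
eef_rot: [180.0, 0.0, 172.8]
wrist_force: [0.4, 0.2, 0.4]
finger_gap: 1.004
gripper_force: 0.0
```

```bash
python3 - <<'E'
from h import *
import cv2
s=sense(); print(s['position'],s['eef_rot'],s['qvel'])
im=grab_frame('wrist');cv2.imwrite('pics/w2.png',im)
m=camera_model('wrist');M=np.array(m['mount']);q=R.from_euler('xyz',s['eef_rot'],degrees=True)
for P in ([.03,-.085,.1565],[-.03,-.085,.1565],[.1,-.124,.1065],[-.1,-.124,.1065]):
    c=M[:3,:3].T@(q.inv().apply(C(P,pose())[0]-s['position'])-M[:3,3]); u=np.array(m['mtx'])@c; v=u[:2]/u[2];print(P,v,372/c[2]/1e3)
    r=int(v[1])
    if 0<r<420: print(''.join('#' if x<90 else '.' for x in im[r,150:400].max(1)))
    g=im[r].astype(int) if 0<r<420 else None
E
```

```text
[0.4957 0.0211 0.342 ] [179.9915   0.0341 172.8153] [ 0.1934 -0.1963  0.2122 -0.1041  0.0329 -0.0556]
[0.03, -0.085, 0.1565] [285.6385 329.9626] 2.0910825863586227
######################...............................................................................................................##################.............................................................................................######
[-0.03, -0.085, 0.1565] [285.6858 209.3489] 2.3165386783221806
########################################.#################.#..###.#..#...............................................................####.................................................................................................................
[0.1, -0.124, 0.1065] [225.7439 377.4116] 1.5123802009094167
#######...............................................................................................................................#############.......................................................................................................
[-0.1, -0.124, 0.1065] [207.5168  49.0104] 1.9760222162986727
..........................................................................................................................................................................................................................................................
```

View pics/w2.png

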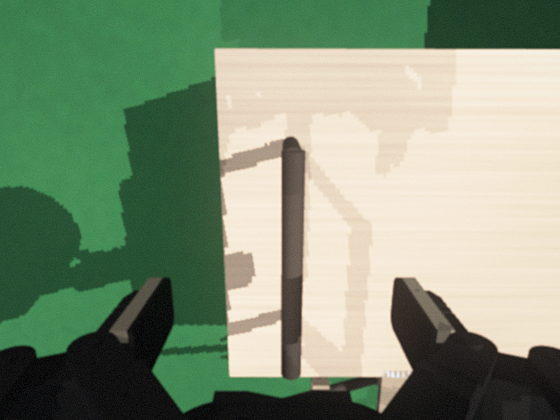

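At rest, the wrist view shows the bar at column 292 against a predicted 285.6, which is about 2.5 mm toward chest +y. I'll apply that shift and grasp.

```bash
python3 - <<'E'
from h import *
p=pose(); p[1]+=.0027; json.dump(p,open('pose.json','w'))
plan([(4,0,bar(0),rot(180))])
E
```

```text
[[0, 0.0, 0.001, 0.008, 0.0, 0.0, 0.0], [0, -0.001, 0.001, 0.007, 0.0, 0.0, 0.0], [0, 0.0, 0.001, 0.008, 0.0, 0.0, 0.0], [0, 0.0, 0.001, 0.008, 0.0, 0.0, 0.0]]
```

Request:
step_arm(steps=[[0, 0, 0.001, 0.008, 0, 0, 0], [0, -0.001, 0.001, 0.007, 0, 0, 0], [0, 0, 0.001, 0.008, 0, 0, 0], [0, 0, 0.001, 0.008, 0, 0, 0], [1, 0, 0, 0, 0, 0, 0], [1, 0, 0, 0, 0, 0, 0], [1, 0, 0, 0, 0, 0, 0], [1, 0, 0, 0, 0, 0, 0]], newtons=40)

```text
t: 4.08
position: [0.497, 0.0249, 0.311]
eef_rot: [180.0, 0.0, 172.8]
wrist_force: [-0.0, 0.3, 0.8]
finger_gap: 0.14
gripper_force: 0.0
```

Request:
step_arm(steps=[[1, 0, 0, 0, 0, 0, 0], [1, 0, 0, 0, 0, 0, 0], [1, 0, 0, 0, 0, 0, 0]])

```text
t: 4.45
position: [0.4971, 0.0253, 0.311]
eef_rot: [180.0, 0.0, 172.8]
wrist_force: [-1.0, 4.6, 2.8]
finger_gap: 0.099
gripper_force: 39.1
```

```bash
python3 - <<'E'
from h import *
plan([(1,1,bar(1.48*k/32),rot(180,25*k/32)) for k in range(1,33)])
E
```

```text
[[1, 0.0, 0.005, -0.01, 1.0, 0.0, 0.0], [1, 0.0, 0.005, -0.009, 0.5, 0.0, 0.0], [1, 0.0, 0.006, -0.009, 1.0, 0.0, 0.0], [1, 0.0, 0.006, -0.009, 0.5, 0.0, 0.0], [1, 0.0, 0.006, -0.009, 1.0, 0.0, 0.0], [1, 0.0, 0.006, -0.009, 0.5, 0.0, 0.0], [1, 0.0, 0.007, -0.009, 1.0, 0.0, 0.0], [1, 0.0, 0.007, -0.008, 1.0, 0.0, 0.0]]
[[1, 0.0, 0.007, -0.009, 0.5, 0.0, 0.0], [1, 0.0, 0.008, -0.008, 1.0, 0.0, 0.0], [1, 0.0, 0.007, -0.008, 0.5, 0.0, 0.0], [1, 0.0, 0.008, -0.008, 1.0, 0.0, 0.0], [1, 0.0, 0.009, -0.007, 0.5, 0.0, 0.0], [1, 0.0, 0.008, -0.008, 1.0, 0.0, 0.0], [1, 0.0, 0.009, -0.007, 1.0, 0.0, 0.0], [1, 0.0, 0.009, -0.007, 0.5, 0.0, 0.0]]
[[1, 0.0, 0.009, -0.007, 1.0, 0.0, 0.0], [1, 0.0, 0.01, -0.006, 0.5, 0.0, 0.0], [1, 0.0, 0.009, -0.007, 1.0, 0.0, 0.0], [1, 0.0, 0.01, -0.006, 0.5, 0.0, 0.0], [1, 0.0, 0.01, -0.005, 1.0, 0.0, 0.0], [1, 0.0, 0.011, -0.006, 0.5, 0.0, 0.0], [1, 0.0, 0.01, -0.005, 1.0, 0.0, 0.0], [1, 0.0, 0.011, -0.005, 1.0, 0.0, 0.0]]
[[1, 0.0, 0.01, -0.005, 0.5, 0.0, 0.0], [1, 0.0, 0.011, -0.004, 1.0, 0.0, 0.0], [1, 0.0, 0.011, -0.004, 0.5, 0.0, 0.0], [1, 0.0, 0.012, -0.004, 1.0, 0.0, 0.0], [1, 0.0, 0.011, -0.004, 0.5, 0.0, 0.0], [1, 0.0, 0.011, -0.003, 1.0, 0.0, 0.0], [1, 0.0, 0.012, -0.003, 1.0, 0.0, 0.0], [1, 0.0, 0.011, -0.002, 0.5, 0.0, 0.0]]
```

Request:
step_arm(steps=[[1, 0, 0.005, -0.01, 1, 0, 0], [1, 0, 0.005, -0.009, 0.5, 0, 0], [1, 0, 0.006, -0.009, 1, 0, 0], [1, 0, 0.006, -0.009, 0.5, 0, 0], [1, 0, 0.006, -0.009, 1, 0, 0], [1, 0, 0.006, -0.009, 0.5, 0, 0], [1, 0, 0.007, -0.009, 1, 0, 0], [1, 0, 0.007, -0.008, 1, 0, 0]])

```text
t: 5.45
position: [0.5035, 0.0763, 0.3806]
eef_rot: [-173.4, 0.0, 172.8]
wrist_force: [4.6, 0.4, -6.8]
finger_gap: 0.095
gripper_force: 38.8
```

Request:
step_arm(steps=[[1, 0, 0.007, -0.009, 0.5, 0, 0], [1, 0, 0.008, -0.008, 1, 0, 0], [1, 0, 0.007, -0.008, 0.5, 0, 0], [1, 0, 0.008, -0.008, 1, 0, 0], [1, 0, 0.009, -0.007, 0.5, 0, 0], [1, 0, 0.008, -0.008, 1, 0, 0], [1, 0, 0.009, -0.007, 1, 0, 0], [1, 0, 0.009, -0.007, 0.5, 0, 0]])

```text
t: 6.45
position: [0.5128, 0.1489, 0.4321]
eef_rot: [-167.3, 0.0, 172.8]
wrist_force: [5.0, -5.2, -1.6]
finger_gap: 0.098
gripper_force: 39.0
```

Forces are small, so I'll continue.

Request:
step_arm(steps=[[1, 0, 0.009, -0.007, 1, 0, 0], [1, 0, 0.01, -0.006, 0.5, 0, 0], [1, 0, 0.009, -0.007, 1, 0, 0], [1, 0, 0.01, -0.006, 0.5, 0, 0], [1, 0, 0.01, -0.005, 1, 0, 0], [1, 0, 0.011, -0.006, 0.5, 0, 0], [1, 0, 0.01, -0.005, 1, 0, 0], [1, 0, 0.011, -0.005, 1, 0, 0]])

```text
t: 7.45
position: [0.5239, 0.2372, 0.4576]
eef_rot: [-160.8, 0.1, 172.8]
wrist_force: [4.1, -4.1, 2.0]
finger_gap: 0.104
gripper_force: 39.0
```

Request:
step_arm(steps=[[1, 0, 0.01, -0.005, 0.5, 0, 0], [1, 0, 0.011, -0.004, 1, 0, 0], [1, 0, 0.011, -0.004, 0.5, 0, 0], [1, 0, 0.012, -0.004, 1, 0, 0], [1, 0, 0.011, -0.004, 0.5, 0, 0], [1, 0, 0.011, -0.003, 1, 0, 0], [1, 0, 0.012, -0.003, 1, 0, 0], [1, 0, 0.011, -0.002, 0.5, 0, 0]])

```text
t: 8.45
position: [0.5354, 0.3302, 0.4536]
eef_rot: [-154.9, 0.3, 172.8]
wrist_force: [2.0, -0.8, 9.5]
finger_gap: 0.094
gripper_force: 40.5
```

Request:
step_arm(steps=[[1, 0, 0, 0, 0, 0, 0], [1, 0, 0, 0, 0, 0, 0]])

```text
t: 8.7
position: [0.5354, 0.3307, 0.4534]
eef_rot: [-155.1, 0.3, 172.9]
wrist_force: [3.1, 1.7, 6.5]
finger_gap: 0.095
gripper_force: 40.7
```

```bash
cat >lid.py <<'E'
from h import *
s=sense(); q=R.from_euler('xyz',s['eef_rot'],degrees=True)
p=pose(); g=R.from_euler('z',-p[2]).apply(s['position']+q.apply([0,0,.155])-[p[0],p[1],0])
d=g-[0,.12,.1005]; print('grasp chest',g,'r',np.hypot(*d[1:]),'lid',np.arctan2(d[2],-d[1])-np.arctan2(56,205),s['wrist_force'],s['finger_gap'],s['t'])
E
python3 lid.py
```

```text
grasp chest [0.0009 0.1573 0.3128] r 0.21560172199455985 lid 1.4780889526525183 [3.1111 1.7273 6.5329] 0.09547511352487241 8.7
```

Request:
step_arm(steps=[[0.6, 0, 0, 0, 0, 0, 0], [0.6, 0, 0, 0, 0, 0, 0], [0.6, 0, 0, 0, 0, 0, 0], [0.6, 0, 0, -0.01, 0, 0, 0], [0.6, 0, 0, -0.03, 0, 0, 0], [0.6, 0, 0, -0.04, 0, 0, 0], [0.6, 0, 0, -0.04, 0, 0, 0], [0.6, 0, 0, -0.02, 0, 0, 0]])

```text
t: 9.7
position: [0.5427, 0.3893, 0.5791]
eef_rot: [-155.2, 0.1, 172.8]
wrist_force: [0.5, 0.8, 0.0]
finger_gap: 0.401
gripper_force: 0.0
```

```bash
python3 - <<'E'
from h import *
s=sense();print(s['position'],s['joint_pos'],s['finger_gap'])
import cv2; cv2.imwrite('pics/side1.png',grab_frame('side'))
print(proj('side',C([[.1,.12-.244*np.cos(t)+.006*np.sin(t),.1+.244*np.sin(t)] for t in(1.38,1.43,1.48,1.55)]+[[-.1,.12-.244*np.cos(1.48),.1+.244*np.sin(1.48)]],pose())))
print(rot(-90).as_euler('xyz',degrees=True))
plan([(12,.5,[.11,.02,.47],rot(-90)),(6,.5,[.13,-.137,.40],rot(-90)),(10,.5,[.13,-.137,.16],rot(-90))])
E
```

```text
[0.5427 0.3893 0.5791] [  51.5335   27.9381   27.2248   13.573  -110.2781 -146.3739] 0.4011588294065549
[[310.2798 108.5802]
 [310.0285 105.7925]
 [309.7691 103.186 ]
 [309.3943  99.8526]
 [244.5189 104.9649]]
[180.       0.     -97.0901]
[[0.5, -0.009, -0.021, 0.006, -1.5, -1.5, -7.5], [0.5, -0.006, -0.023, 0.005, -2.0, -1.5, -7.5], [0.5, -0.003, -0.023, 0.005, -1.5, -2.0, -7.0], [0.5, 0.0, -0.024, 0.004, -1.5, -1.5, -7.5], [0.5, 0.003, -0.023, 0.004, -1.5, -1.5, -7.5], [0.5, 0.006, -0.023, 0.003, -2.0, -1.5, -7.5], [0.5, 0.01, -0.022, 0.001, -1.5, -1.5, -7.0], [0.5, 0.012, -0.021, 0.001, -1.5, -2.0, -7.5]]
[[0.5, 0.014, -0.019, 0.0, -1.5, -1.5, -7.5], [0.5, 0.017, -0.017, -0.001, -2.0, -1.5, -7.5], [0.5, 0.019, -0.015, -0.001, -1.5, -1.5, -7.0], [0.5, 0.021, -0.012, -0.003, -1.5, -1.5, -7.5], [0.5, 0.026, -0.003, 0.012, 0.0, 0.0, 0.0], [0.5, 0.026, -0.003, 0.011, 0.0, 0.0, 0.0], [0.5, 0.026, -0.004, 0.012, 0.0, 0.0, 0.0], [0.5, 0.026, -0.003, 0.012, 0.0, 0.0, 0.0]]
[[0.5, 0.026, -0.003, 0.012, 0.0, 0.0, 0.0], [0.5, 0.027, -0.004, 0.011, 0.0, 0.0, 0.0], [0.5, -0.001, 0.0, 0.024, 0.0, 0.0, 0.0], [0.5, 0.0, 0.0, 0.024, 0.0, 0.0, 0.0], [0.5, 0.0, 0.0, 0.024, 0.0, 0.0, 0.0], [0.5, 0.0, 0.0, 0.024, 0.0, 0.0, 0.0], [0.5, 0.0, 0.0, 0.024, 0.0, 0.0, 0.0], [0.5, 0.0, 0.0, 0.024, 0.0, 0.0, 0.0]]
[[0.5, 0.0, 0.0, 0.024, 0.0, 0.0, 0.0], [0.5, 0.0, 0.0, 0.024, 0.0, 0.0, 0.0], [0.5, 0.0, 0.001, 0.024, 0.0, 0.0, 0.0], [0.5, 0.0, 0.0, 0.024, 0.0, 0.0, 0.0]]
```

View pics/side1.png

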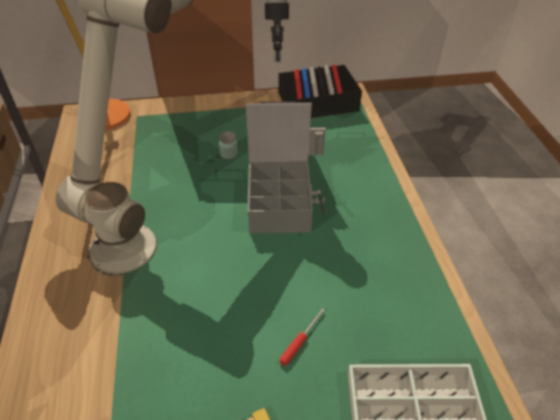

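The side view shows the lid standing by itself, with its free corners at (247,104) and (309,104). That matches about 1.48 rad. Next is the rod.

Request:
step_arm(steps=[[0.5, -0.009, -0.021, 0.006, -1.5, -1.5, -7.5], [0.5, -0.006, -0.023, 0.005, -2, -1.5, -7.5], [0.5, -0.003, -0.023, 0.005, -1.5, -2, -7], [0.5, 0, -0.024, 0.004, -1.5, -1.5, -7.5], [0.5, 0.003, -0.023, 0.004, -1.5, -1.5, -7.5], [0.5, 0.006, -0.023, 0.003, -2, -1.5, -7.5], [0.5, 0.01, -0.022, 0.001, -1.5, -1.5, -7], [0.5, 0.012, -0.021, 0.001, -1.5, -2, -7.5]])

```text
t: 10.75
position: [0.5936, 0.2054, 0.6067]
eef_rot: [-172.2, -4.6, -126.8]
wrist_force: [0.0, 0.4, 0.2]
finger_gap: 0.499
gripper_force: 0.0
```

Request:
step_arm(steps=[[0.5, 0.014, -0.019, 0, -1.5, -1.5, -7.5], [0.5, 0.017, -0.017, -0.001, -2, -1.5, -7.5], [0.5, 0.019, -0.015, -0.001, -1.5, -1.5, -7], [0.5, 0.021, -0.012, -0.003, -1.5, -1.5, -7.5], [0.5, 0.026, -0.003, 0.012, 0, 0, 0], [0.5, 0.026, -0.003, 0.011, 0, 0, 0], [0.5, 0.026, -0.004, 0.012, 0, 0, 0], [0.5, 0.026, -0.003, 0.012, 0, 0, 0]])

```text
t: 11.75
position: [0.6192, 0.0087, 0.5743]
eef_rot: [179.8, -0.5, -97.2]
wrist_force: [-0.1, 0.7, 0.1]
finger_gap: 0.497
gripper_force: 0.0
```

Request:
step_arm(steps=[[0.5, 0.026, -0.003, 0.012, 0, 0, 0], [0.5, 0.027, -0.004, 0.011, 0, 0, 0], [0.5, 0, 0, 0.03, 0, 0, 0], [0.5, 0, 0, 0.03, 0, 0, 0], [0.5, 0, 0, 0.03, 0, 0, 0], [0.5, 0, 0, 0.02, 0, 0, 0], [0.5, 0, 0, 0, 0, 0, 0], [0.5, 0, 0, 0, 0, 0, 0]])

```text
t: 12.75
position: [0.6194, -0.0448, 0.4435]
eef_rot: [179.9, -0.4, -97.2]
wrist_force: [-0.8, -0.0, 0.8]
finger_gap: 0.5
gripper_force: 0.0
```

```bash
python3 - <<'E'
from h import *
import cv2
s=sense(); print(s['position'],s['eef_rot'],s['joint_pos'])
im=grab_frame('wrist');cv2.imwrite('pics/w3.png',im)
m=camera_model('wrist');M=np.array(m['mount']);q=R.from_euler('xyz',s['eef_rot'],degrees=True)
for P in (rodp(0,.146*1e3),rodp(0,80),rodp(0,0),[.1,-.12,.1],[-.1,-.12,.1]):
    c=M[:3,:3].T@(q.inv().apply(C(P,pose())[0]-s['position'])-M[:3,3]); u=np.array(m['mtx'])@c; v=u[:2]/u[2];print(P,v,372/c[2]/1e3)
plan([(10,.5,rodp(0,135),rot(-90))])
E
```

```text
[ 0.6194 -0.0448  0.4435] [179.928   -0.4479 -97.2168] [ 10.8556  20.369    3.344    0.4214 -73.1829 -18.1953]
[ 0.13   -0.1472  0.1199] [280.9832 189.4956] 1.2410844754312707
[ 0.13   -0.0852  0.0974] [281.2398 250.6104] 1.0977146521965249
[ 0.13 -0.01  0.07] [281.4811 308.0837] 0.9628873242323587
[0.1, -0.12, 0.1] [315.3056 214.6493] 1.1391191252574764
[-0.1, -0.12, 0.1] [543.1685 213.8023] 1.138308403532021
[[0.5, 0.0, 0.0, 0.017, 0.0, 0.0, 0.0], [0.5, -0.001, 0.0, 0.018, 0.0, 0.0, 0.0], [0.5, 0.0, 0.0, 0.017, 0.0, 0.0, 0.0], [0.5, -0.001, 0.0, 0.017, 0.0, 0.0, 0.0], [0.5, 0.0, 0.0, 0.017, 0.0, 0.0, 0.0], [0.5, 0.0, 0.0, 0.018, 0.0, -0.5, 0.0], [0.5, -0.001, 0.0, 0.017, 0.0, 0.0, 0.0], [0.5, 0.0, 0.0, 0.017, 0.0, 0.0, 0.0]]
[[0.5, 0.0, 0.0, 0.017, 0.0, 0.0, 0.0], [0.5, 0.0, 0.0, 0.018, 0.0, 0.0, 0.0]]
```

View pics/w3.png

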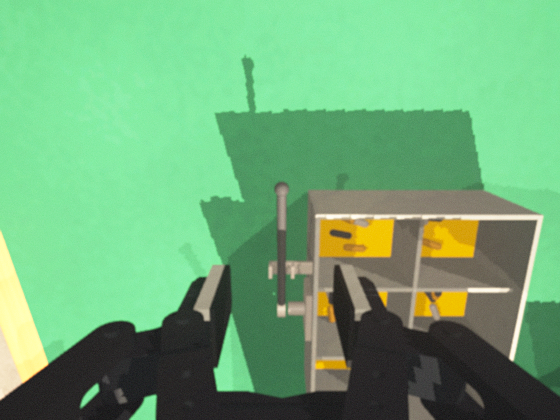

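The wrist view shows the ball tip at (281,188) and the pivot at (282,309). Both match the prediction within 1–2 px, so I'll grasp the rod.

Request:
step_arm(steps=[[0.5, 0, 0, 0.02, 0, 0, 0], [0.5, -0.001, 0, 0.024, 0, 0, 0], [0.5, 0, 0, 0.024, 0, 0, 0], [0.5, -0.001, 0, 0.024, 0, 0, 0], [0.5, 0, 0, 0.024, 0, 0, 0], [0.5, 0, 0, 0.024, 0, -0.5, 0], [0.5, -0.001, 0, 0.02, 0, 0, 0], [0.5, 0, 0, 0.013, 0, 0, 0]])

```text
t: 13.8
position: [0.6192, -0.0427, 0.2694]
eef_rot: [179.9, 0.1, -97.2]
wrist_force: [0.1, 0.6, 0.5]
finger_gap: 0.502
gripper_force: 0.0
```

Request:
step_arm(steps=[[1, 0, 0, 0, 0, 0, 0], [1, 0, 0, 0, 0, 0, 0], [1, 0, 0, 0, 0, 0, 0], [1, 0, 0, 0, 0, 0, 0], [1, 0, 0, 0, 0, 0, 0]], newtons=20)

```text
t: 14.42
position: [0.6195, -0.0427, 0.2702]
eef_rot: [180.0, 0.1, -97.2]
wrist_force: [3.0, 0.5, 1.5]
finger_gap: 0.109
gripper_force: 19.5
```

```bash
python3 lid.py; python3 - <<'E'
from h import *
plan([(1,1,rodp(1.45*k/24,135),rot(-90)) for k in range(1,25)])
E
```

```text
grasp chest [ 0.1297 -0.1373  0.1152] r 0.25767119703922925 lid -0.20954479808501356 [3.0301 0.4651 1.4981] 0.10923802677311364 14.425
[[1, -0.004, 0.0, -0.009, 0.0, 0.0, 0.0], [1, -0.003, 0.0, -0.007, 0.0, 0.0, 0.0], [1, -0.004, 0.0, -0.007, 0.0, 0.0, 0.0], [1, -0.004, 0.0, -0.007, 0.0, 0.0, 0.0], [1, -0.005, 0.0, -0.007, 0.0, 0.0, 0.0], [1, -0.005, 0.0, -0.006, 0.0, 0.0, 0.0], [1, -0.006, 0.0, -0.006, 0.0, 0.0, 0.0], [1, -0.006, 0.0, -0.006, 0.0, 0.0, 0.0]]
[[1, -0.006, 0.0, -0.005, 0.0, 0.0, 0.0], [1, -0.006, 0.0, -0.005, 0.0, 0.0, 0.0], [1, -0.007, 0.0, -0.004, 0.0, 0.0, 0.0], [1, -0.007, 0.0, -0.004, 0.0, 0.0, 0.0], [1, -0.008, 0.0, -0.004, 0.0, 0.0, 0.0], [1, -0.007, 0.0, -0.003, 0.0, 0.0, 0.0], [1, -0.008, 0.0, -0.003, 0.0, 0.0, 0.0], [1, -0.008, 0.0, -0.002, 0.0, 0.0, 0.0]]
[[1, -0.007, 0.0, -0.002, 0.0, 0.0, 0.0], [1, -0.009, 0.0, -0.001, 0.0, 0.0, 0.0], [1, -0.008, 0.0, -0.001, 0.0, 0.0, 0.0], [1, -0.008, 0.0, -0.001, 0.0, 0.0, 0.0], [1, -0.008, 0.0, 0.001, 0.0, 0.0, 0.0], [1, -0.008, 0.0, 0.0, 0.0, 0.0, 0.0], [1, -0.008, 0.0, 0.001, 0.0, 0.0, 0.0], [1, -0.008, 0.0, 0.002, 0.0, 0.0, 0.0]]
```

Request:
step_arm(steps=[[1, -0.004, 0, -0.009, 0, 0, 0], [1, -0.003, 0, -0.007, 0, 0, 0], [1, -0.004, 0, -0.007, 0, 0, 0], [1, -0.004, 0, -0.007, 0, 0, 0], [1, -0.005, 0, -0.007, 0, 0, 0], [1, -0.005, 0, -0.006, 0, 0, 0], [1, -0.006, 0, -0.006, 0, 0, 0], [1, -0.006, 0, -0.006, 0, 0, 0]])

```text
t: 15.42
position: [0.6243, -0.0052, 0.3242]
eef_rot: [179.9, 0.1, -97.2]
wrist_force: [7.3, 1.6, -4.7]
finger_gap: 0.08
gripper_force: 19.9
```

Request:
step_arm(steps=[[1, -0.006, 0, -0.005, 0, 0, 0], [1, -0.006, 0, -0.005, 0, 0, 0], [1, -0.007, 0, -0.004, 0, 0, 0], [1, -0.007, 0, -0.004, 0, 0, 0], [1, -0.008, 0, -0.004, 0, 0, 0], [1, -0.007, 0, -0.003, 0, 0, 0], [1, -0.008, 0, -0.003, 0, 0, 0], [1, -0.008, 0, -0.002, 0, 0, 0]])

```text
t: 16.42
position: [0.6314, 0.0503, 0.3554]
eef_rot: [180.0, 0.0, -97.2]
wrist_force: [5.0, -2.9, 2.7]
finger_gap: 0.074
gripper_force: 20.3
```

Request:
step_arm(steps=[[1, -0.007, 0, -0.002, 0, 0, 0], [1, -0.009, 0, -0.001, 0, 0, 0], [1, -0.008, 0, -0.001, 0, 0, 0], [1, -0.008, 0, -0.001, 0, 0, 0], [1, -0.008, 0, 0.001, 0, 0, 0], [1, -0.008, 0, 0, 0, 0, 0], [1, -0.008, 0, 0.001, 0, 0, 0], [1, -0.008, 0, 0.002, 0, 0, 0]])

```text
t: 17.42
position: [0.639, 0.1144, 0.3553]
eef_rot: [179.8, 0.0, -97.2]
wrist_force: [0.7, 0.1, 0.4]
finger_gap: 0.0
gripper_force: 0.0
```

```bash
python3 lid.py; python3 - <<'E'
from h import *
import cv2; a=grab_frame('side')[60:240,190:370]; cv2.imwrite('pics/side2.png',cv2.resize(a,None,fx=3.3,fy=3.3,interpolation=cv2.INTER_CUBIC))
E
```

```text
grasp chest [0.1291 0.021  0.2003] r 0.14056657582427284 lid 0.5225669127040369 [0.7044 0.1259 0.385 ] 0.0002407054703267644 17.425
```

View pics/side2.png

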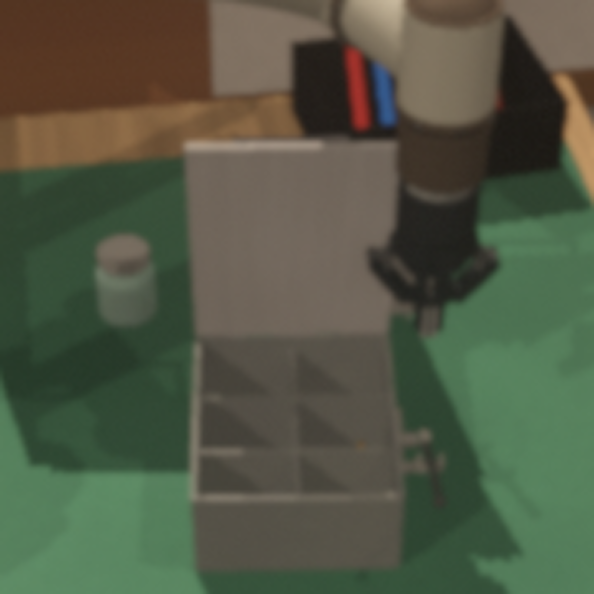

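The side crop shows the rod slipped out of the pads on the way up and fell back into its clip (it runs from about (425,440) to (440,500) in the crop). The fingers are now shut and empty. I had gripped too near the ball, so I'll retry at a smaller radius with more force.

```bash
python3 - <<'E'
from h import *
T=rot(-90,-25)
g=rodp(0,115)
plan([(3,.7,[.13,.0,.25],rot(-90,-5)),(7,.7,g+[0,-.005,.06],T),(6,.7,g,T)])
E
```

```text
[[0.7, 0.012, 0.0, -0.017, 0.0, -1.5, 0.0], [0.7, 0.011, 0.0, -0.016, 0.0, -2.0, 0.0], [0.7, 0.011, 0.0, -0.018, 0.0, -1.5, 0.0], [0.7, 0.026, 0.0, 0.012, 0.0, -3.0, 0.0], [0.7, 0.026, 0.0, 0.01, 0.0, -2.5, 0.0], [0.7, 0.027, -0.001, 0.008, 0.0, -3.0, 0.0], [0.7, 0.028, 0.0, 0.008, 0.0, -3.0, 0.0], [0.7, 0.028, 0.0, 0.005, 0.0, -2.5, 0.0]]
[[0.7, 0.028, 0.0, 0.005, 0.0, -3.0, 0.0], [0.7, 0.028, 0.0, 0.003, 0.0, -3.0, 0.0], [0.7, 0.004, 0.0, 0.01, 0.0, 0.0, 0.0], [0.7, 0.003, 0.0, 0.009, 0.0, 0.0, 0.0], [0.7, 0.003, 0.0, 0.009, 0.0, 0.0, 0.0], [0.7, 0.004, 0.0, 0.01, 0.0, 0.0, 0.0], [0.7, 0.003, 0.0, 0.009, 0.0, 0.0, 0.0], [0.7, 0.004, 0.0, 0.01, 0.0, 0.0, 0.0]]
```

Request:
step_arm(steps=[[0.7, 0.012, 0, -0.017, 0, -1.5, 0], [0.7, 0.011, 0, -0.016, 0, -2, 0], [0.7, 0.011, 0, -0.018, 0, -1.5, 0], [0.7, 0.026, 0, 0.012, 0, -3, 0], [0.7, 0.026, 0, 0.01, 0, -2.5, 0], [0.7, 0.027, -0.001, 0.008, 0, -3, 0], [0.7, 0.028, 0, 0.008, 0, -3, 0], [0.7, 0.028, 0, 0.005, 0, -2.5, 0]])

```text
t: 18.48
position: [0.6195, -0.0475, 0.339]
eef_rot: [180.0, 19.2, -97.3]
wrist_force: [-0.9, -0.4, -0.0]
finger_gap: 0.302
gripper_force: 0.0
```

Request:
step_arm(steps=[[0.7, 0.028, 0, 0.005, 0, -3, 0], [0.7, 0.028, 0, 0.003, 0, -3, 0], [0.7, 0, 0, 0, 0, 0, 0], [0.7, 0, 0, 0, 0, 0, 0]])

```text
t: 18.98
position: [0.6136, -0.0952, 0.3119]
eef_rot: [179.9, 25.1, -97.3]
wrist_force: [-0.7, 0.9, 0.3]
finger_gap: 0.303
gripper_force: 0.0
```

```bash
python3 lid.py; python3 - <<'E'
from h import *
import cv2
s=sense()
im=grab_frame('wrist');cv2.imwrite('pics/w4.png',im)
m=camera_model('wrist');M=np.array(m['mount']);q=R.from_euler('xyz',s['eef_rot'],degrees=True)
for P in (rodp(0,146),rodp(0,80),[.1,-.12,.1]):
    c=M[:3,:3].T@(q.inv().apply(C(P,pose())[0]-s['position'])-M[:3,3]); u=np.array(m['mtx'])@c; print(P,u[:2]/u[2])
plan([(6,.7,rodp(0,115),rot(-90,-25))])
E
```

```text
grasp chest [ 0.1304 -0.1247  0.1715] r 0.2547635787974689 lid 0.01580720323125817 [-0.724   0.9343  0.3271] 0.30325378647869317 18.975
[ 0.13   -0.1472  0.1199] [282.7169 175.709 ]
[ 0.13   -0.0852  0.0974] [282.8144 237.8219]
[0.1, -0.12, 0.1] [339.6238 194.9164]
[[0.7, 0.003, 0.0, 0.01, 0.0, 0.0, 0.0], [0.7, 0.004, 0.0, 0.01, 0.0, 0.0, 0.0], [0.7, 0.003, 0.0, 0.009, 0.0, 0.0, 0.0], [0.7, 0.004, 0.0, 0.01, 0.0, 0.0, 0.0], [0.7, 0.003, 0.0, 0.01, 0.0, 0.0, 0.0], [0.7, 0.004, 0.0, 0.01, 0.0, 0.0, 0.0]]
```

View pics/w4.png

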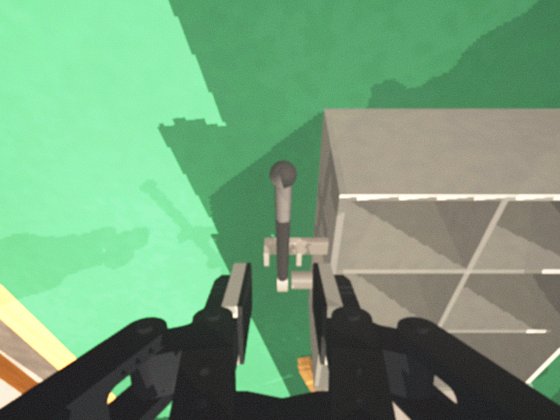

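The rod is back in its clip: the ball is at (284,174) against a predicted (283,176), and the fingers clear the chest wall. I'll descend and grip at r = 115 mm.

Request:
step_arm(steps=[[0.7, 0.003, 0, 0.01, 0, 0, 0], [0.7, 0.004, 0, 0.01, 0, 0, 0], [0.7, 0.003, 0, 0.009, 0, 0, 0], [0.7, 0.004, 0, 0.01, 0, 0, 0], [0.7, 0.003, 0, 0.01, 0, 0, 0], [0.7, 0.004, 0, 0.01, 0, 0, 0]])

```text
t: 19.77
position: [0.614, -0.0888, 0.2474]
eef_rot: [179.8, 25.1, -97.3]
wrist_force: [0.6, 1.2, -0.4]
finger_gap: 0.297
gripper_force: 0.0
```

Request:
step_arm(steps=[[1, 0, 0, 0, 0, 0, 0], [1, 0, 0, 0, 0, 0, 0], [1, 0, 0, 0, 0, 0, 0], [1, 0, 0, 0, 0, 0, 0]], newtons=60)

```text
t: 20.27
position: [0.6142, -0.0886, 0.2482]
eef_rot: [179.8, 25.1, -97.3]
wrist_force: [2.0, 3.6, -3.6]
finger_gap: 0.074
gripper_force: 58.3
```

```bash
python3 lid.py; python3 - <<'E'
from h import *
plan([(1,1,rodp(1.5*k/32,115),rot(-90,-25+25*k/32)) for k in range(1,33)])
E
```

```text
grasp chest [ 0.1299 -0.118   0.1079] r 0.2380856627690401 lid -0.23574965783920204 [ 1.9675  3.6237 -3.6333] 0.07380142398560743 20.275
[[1, -0.007, 0.0, -0.005, 0.0, 1.0, 0.0], [1, -0.006, 0.0, -0.004, 0.0, 0.5, 0.0], [1, -0.006, 0.0, -0.003, 0.0, 1.0, 0.0], [1, -0.007, 0.0, -0.003, 0.0, 0.5, 0.0], [1, -0.006, 0.0, -0.004, 0.0, 1.0, 0.0], [1, -0.007, 0.0, -0.003, 0.0, 1.0, 0.0], [1, -0.006, 0.0, -0.002, 0.0, 0.5, 0.0], [1, -0.007, 0.0, -0.003, 0.0, 1.0, 0.0]]
[[1, -0.007, 0.0, -0.003, 0.0, 0.5, 0.0], [1, -0.007, 0.0, -0.002, 0.0, 1.0, 0.0], [1, -0.007, 0.0, -0.002, 0.0, 0.5, 0.0], [1, -0.007, 0.0, -0.002, 0.0, 1.0, 0.0], [1, -0.007, 0.0, -0.002, 0.0, 0.5, 0.0], [1, -0.007, 0.0, -0.002, 0.0, 1.0, 0.0], [1, -0.008, 0.0, -0.002, 0.0, 1.0, 0.0], [1, -0.007, 0.001, -0.001, 0.0, 0.5, 0.0]]
[[1, -0.007, 0.0, -0.001, 0.0, 1.0, 0.0], [1, -0.008, 0.0, -0.001, 0.0, 0.5, 0.0], [1, -0.007, 0.0, -0.001, 0.0, 1.0, 0.0], [1, -0.007, 0.0, -0.001, 0.0, 0.5, 0.0], [1, -0.008, 0.0, 0.0, 0.0, 1.0, 0.0], [1, -0.007, 0.0, -0.001, 0.0, 1.0, 0.0], [1, -0.008, 0.0, 0.0, 0.0, 0.5, 0.0], [1, -0.007, 0.0, 0.0, 0.0, 1.0, 0.0]]
[[1, -0.008, 0.0, 0.0, 0.0, 0.5, 0.0], [1, -0.007, 0.0, 0.001, 0.0, 1.0, 0.0], [1, -0.008, 0.0, 0.0, 0.0, 0.5, 0.0], [1, -0.007, 0.0, 0.001, 0.0, 1.0, 0.0], [1, -0.008, 0.0, 0.001, 0.0, 0.5, 0.0], [1, -0.007, 0.0, 0.001, 0.0, 1.0, 0.0], [1, -0.008, 0.0, 0.001, 0.0, 1.0, 0.0], [1, -0.007, 0.0, 0.002, 0.0, 0.5, 0.0]]
```

Request:
step_arm(steps=[[1, -0.007, 0, -0.005, 0, 1, 0], [1, -0.006, 0, -0.004, 0, 0.5, 0], [1, -0.006, 0, -0.003, 0, 1, 0], [1, -0.007, 0, -0.003, 0, 0.5, 0], [1, -0.006, 0, -0.004, 0, 1, 0], [1, -0.007, 0, -0.003, 0, 1, 0], [1, -0.006, 0, -0.002, 0, 0.5, 0], [1, -0.007, 0, -0.003, 0, 1, 0]])

```text
t: 21.28
position: [0.6191, -0.0501, 0.2917]
eef_rot: [179.8, 18.6, -97.3]
wrist_force: [5.9, 8.2, -11.5]
finger_gap: 0.069
gripper_force: 58.2
```

Request:
step_arm(steps=[[1, -0.007, 0, -0.003, 0, 0.5, 0], [1, -0.007, 0, -0.002, 0, 1, 0], [1, -0.007, 0, -0.002, 0, 0.5, 0], [1, -0.007, 0, -0.002, 0, 1, 0], [1, -0.007, 0, -0.002, 0, 0.5, 0], [1, -0.007, 0, -0.002, 0, 1, 0], [1, -0.008, 0, -0.002, 0, 1, 0], [1, -0.007, 0.001, -0.001, 0, 0.5, 0]])

```text
t: 22.28
position: [0.625, -0.0007, 0.3225]
eef_rot: [179.9, 12.6, -97.3]
wrist_force: [8.3, 3.6, -12.8]
finger_gap: 0.053
gripper_force: 57.4
```

Request:
step_arm(steps=[[1, -0.007, 0, -0.001, 0, 1, 0], [1, -0.008, 0, -0.001, 0, 0.5, 0], [1, -0.007, 0, -0.001, 0, 1, 0], [1, -0.007, 0, -0.001, 0, 0.5, 0]])

```text
t: 22.78
position: [0.6276, 0.0259, 0.3346]
eef_rot: [179.9, 9.5, -97.2]
wrist_force: [0.3, -0.6, 1.2]
finger_gap: 0.005
gripper_force: 0.0
```

The rod slipped again near 0.8 rad. Turning the rod inside fixed pads makes it creep out. This time I'll approach along the rod and turn the tool with it, so there is little relative rotation.

```bash
python3 lid.py; python3 - <<'E'
from h import *
T=rot(-90,-55); ax=np.array([0,np.sin(np.radians(55)),-np.cos(np.radians(55))]); g=rodp(0,115)
plan([(3,.7,[.13,-.07,.25],rot(-90,-15)),(5,.7,g-.09*ax+[0,0,.03],rot(-90,-50)),(2,.7,g-.07*ax,T)])
E
```

```text
grasp chest [ 0.1289 -0.0428  0.1818] r 0.18197091603995785 lid 0.19628411983631666 [ 0.2717 -0.6417  1.1762] 0.0047812373430055535 22.775
[[0.7, 0.01, 0.0, -0.024, 0.0, -2.0, 0.0], [0.7, 0.009, 0.0, -0.024, 0.0, -1.5, 0.0], [0.7, 0.009, -0.001, -0.024, 0.0, -2.0, 0.0], [0.7, 0.045, 0.0, 0.011, 0.0, -7.0, 0.0], [0.7, 0.045, 0.0, 0.005, 0.0, -7.0, 0.0], [0.7, 0.045, 0.0, 0.0, 0.0, -7.0, 0.0], [0.7, 0.046, 0.0, -0.006, 0.0, -7.0, 0.0], [0.7, 0.044, 0.0, -0.012, 0.0, -7.0, 0.0]]
[[0.7, 0.017, 0.0, 0.02, 0.0, -2.5, 0.0], [0.7, 0.019, 0.0, 0.019, 0.0, -2.5, 0.0]]
```

Request:
step_arm(steps=[[0.7, 0.01, 0, -0.024, 0, -2, 0], [0.7, 0.009, 0, -0.024, 0, -1.5, 0], [0.7, 0.009, -0.001, -0.024, 0, -2, 0], [0.7, 0.045, 0, 0.011, 0, -7, 0], [0.7, 0.045, 0, 0.005, 0, -7, 0], [0.7, 0.045, 0, 0, 0, -7, 0], [0.7, 0.046, 0, -0.006, 0, -7, 0], [0.7, 0.044, 0, -0.012, 0, -7, 0]])

```text
t: 23.78
position: [0.5977, -0.2161, 0.29]
eef_rot: [179.9, 50.2, -97.3]
wrist_force: [0.8, 0.9, 0.3]
finger_gap: 0.298
gripper_force: 0.0
```

Request:
step_arm(steps=[[0.7, 0.017, 0, 0.02, 0, -2.5, 0], [0.7, 0.019, 0, 0.019, 0, -2.5, 0], [0.7, 0, 0, 0, 0, 0, 0], [0.7, 0, 0, 0, 0, 0, 0]])

```text
t: 24.28
position: [0.5993, -0.207, 0.2384]
eef_rot: [179.9, 55.0, -97.3]
wrist_force: [-0.0, -0.3, 0.4]
finger_gap: 0.296
gripper_force: 0.0
```

```bash
python3 lid.py; python3 - <<'E'
from h import *
import cv2
s=sense(); print(s['joint_pos'],s['eef_rot'])
im=grab_frame('wrist');cv2.imwrite('pics/w5.png',im)
m=camera_model('wrist');M=np.array(m['mount']);q=R.from_euler('xyz',s['eef_rot'],degrees=True)
for P in (rodp(0,146),rodp(0,80)):
    c=M[:3,:3].T@(q.inv().apply(C(P,pose())[0]-s['position'])-M[:3,3]); u=np.array(m['mtx'])@c; v=u[:2]/u[2];print(v)
    i,j=map(int,v); print(im[max(0,j-10):j+12:2,i-25:i+26:4].mean(2).astype(int) if 0<=j<420 else '')
plan([(6,.7,rodp(0,115),rot(-90,-55))])
E
```

```text
grasp chest [ 0.1301 -0.1761  0.1494] r 0.30012304719620164 lid -0.1030692897944411 [-0.037  -0.3117  0.4052] 0.2958455555161281 24.275
[-19.4558  36.5938   9.8779 -53.5207 -84.1419  28.6115] [179.8919  54.958  -97.2662]
[282.548  246.7407]
[[158 161 192 178 155  64  69  66  73  97 197 141 131]
 [160 160 185 185 104  66  67  68  65  99 198 145 136]
 [162 163 177 180  71  73  70  68  67  93 180 138 139]
 [162 160 167 171  65  71  68  75  69  84 152 152 145]
 [170 176 182 168  73  73  73  72  74  73 121 159 142]
 [181 178 180 162  73  77  77  78  75  75 106 149 166]
 [179 178 181 171  74  81  79  78  69  77 108 125 180]
 [180 178 178 174  78  79  81  78  77 102 113 105 157]
 [179 173 177 174  90  84  84  82  88 108 107 106 113]
 [157 121 123 120 102  95  94  99  98 110 107 112 107]
 [108 105 109 104 105 110 113 125 112 109 111 108 107]]
[282.5072 234.447 ]
[[164 169 166 145 132 154 164 158 149 153 191 167 137]
 [166 171 167 142 124 127  85 110 128 159 192 166 132]
 [164 164 183 148  97  84  61  66 115 174 193 177 178]
 [166 166 187 169  93  71  58  62 115 174 191 180 177]
 [164 166 185 171 139  64  58  57 116 167 189 173 173]
 [166 162 185 174 162  63  61  60 103 133 192 144 144]
 [158 161 192 178 155  64  69  66  73  97 197 141 131]
 [160 160 185 185 104  66  67  68  65  99 198 145 136]
 [162 163 177 180  71  73  70  68  67  93 180 138 139]
 [162 160 167 171  65  71  68  75  69  84 152 152 145]
 [170 176 182 168  73  73  73  72  74  73 121 159 142]]
[[0.7, 0.0, 0.0, 0.012, 0.0, 0.0, 0.0], [0.7, 0.0, 0.0, 0.012, 0.0, 0.0, 0.0], [0.7, 0.0, 0.0, 0.011, 0.0, 0.0, 0.0], [0.7, 0.0, 0.0, 0.012, 0.0, 0.0, 0.0], [0.7, 0.0, 0.0, 0.012, 0.0, 0.0, 0.0], [0.7, 0.0, 0.0, 0.012, 0.0, 0.0, 0.0]]
```

The ball is where expected, so I'll grip the rod along its length.

Request:
step_arm(steps=[[0.7, 0, 0, 0.012, 0, 0, 0], [0.7, 0, 0, 0.012, 0, 0, 0], [0.7, 0, 0, 0.011, 0, 0, 0], [0.7, 0, 0, 0.012, 0, 0, 0], [0.7, 0, 0, 0.012, 0, 0, 0], [0.7, 0, 0, 0.012, 0, 0, 0]])

```text
t: 25.08
position: [0.6063, -0.1483, 0.1955]
eef_rot: [179.7, 55.1, -97.5]
wrist_force: [-0.4, 0.2, 0.6]
finger_gap: 0.3
gripper_force: 0.0
```

Request:
step_arm(steps=[[1, 0, 0, 0, 0, 0, 0], [1, 0, 0, 0, 0, 0, 0], [1, 0, 0, 0, 0, 0, 0], [1, 0, 0, 0, 0, 0, 0]], newtons=40)

```text
t: 25.58
position: [0.6065, -0.1482, 0.1957]
eef_rot: [179.7, 55.1, -97.5]
wrist_force: [2.8, 6.2, -3.6]
finger_gap: 0.078
gripper_force: 36.8
```

```bash
python3 lid.py; python3 - <<'E'
from h import *
plan([(1,1,rodp(1.42*k/32,115),rot(-90,-55+61*k/32)) for k in range(1,33)])
E
```

```text
grasp chest [ 0.1299 -0.1166  0.1071] r 0.23671226279533025 lid -0.23881623487752165 [ 2.8372  6.2308 -3.5537] 0.07789250055717671 25.575
[[1, -0.011, 0.0, -0.004, 0.0, 2.0, -0.5], [1, -0.011, 0.0, -0.001, 0.0, 2.0, 0.0], [1, -0.01, 0.0, -0.001, 0.0, 2.0, 0.0], [1, -0.01, 0.0, -0.001, 0.0, 1.5, 0.0], [1, -0.01, 0.0, 0.0, 0.0, 2.0, 0.0], [1, -0.01, 0.0, -0.001, 0.0, 2.0, 0.0], [1, -0.01, 0.0, -0.001, 0.0, 2.0, 0.0], [1, -0.011, 0.0, -0.001, 0.0, 2.0, 0.0]]
[[1, -0.01, 0.0, -0.001, 0.0, 2.0, 0.0], [1, -0.01, -0.001, 0.0, 0.0, 1.5, 0.0], [1, -0.01, 0.0, -0.001, 0.0, 2.0, 0.0], [1, -0.01, 0.0, 0.0, 0.0, 2.0, 0.0], [1, -0.011, 0.0, -0.001, 0.0, 2.0, 0.0], [1, -0.01, 0.0, 0.0, 0.0, 2.0, 0.0], [1, -0.01, 0.0, -0.001, 0.0, 1.5, 0.0], [1, -0.01, 0.0, 0.0, 0.0, 2.0, 0.0]]
[[1, -0.011, 0.0, 0.0, 0.0, 2.0, 0.0], [1, -0.01, 0.0, 0.0, 0.0, 2.0, 0.0], [1, -0.01, 0.0, 0.0, 0.0, 2.0, 0.0], [1, -0.01, 0.0, 0.0, 0.0, 1.5, 0.0], [1, -0.011, 0.0, 0.0, 0.0, 2.0, 0.0], [1, -0.01, 0.0, 0.0, 0.0, 2.0, 0.0], [1, -0.01, 0.0, 0.0, 0.0, 2.0, 0.0], [1, -0.01, 0.0, 0.0, 0.0, 2.0, 0.0]]
[[1, -0.011, 0.0, 0.0, 0.0, 2.0, 0.0], [1, -0.01, 0.0, 0.0, 0.0, 1.5, 0.0], [1, -0.01, 0.0, 0.001, 0.0, 2.0, 0.0], [1, -0.01, 0.0, 0.0, 0.0, 2.0, 0.0], [1, -0.011, 0.0, 0.001, 0.0, 2.0, 0.0], [1, -0.01, 0.0, 0.0, 0.0, 2.0, 0.0], [1, -0.01, 0.0, 0.001, 0.0, 1.5, 0.0], [1, -0.01, 0.0, 0.0, 0.0, 2.0, 0.0]]
```

Request:
step_arm(steps=[[1, -0.011, 0, -0.001, 0, 2, 0], [1, -0.011, 0, -0.001, 0, 2, 0], [1, -0.01, 0, -0.001, 0, 2, 0], [1, -0.01, 0, -0.001, 0, 1.5, 0], [1, -0.01, 0, 0, 0, 2, 0], [1, -0.01, 0, -0.001, 0, 2, 0], [1, -0.01, 0, -0.001, 0, 2, 0], [1, -0.011, 0, -0.001, 0, 2, 0]])

```text
t: 26.58
position: [0.6128, -0.0993, 0.263]
eef_rot: [179.8, 39.4, -97.4]
wrist_force: [3.8, 2.5, -8.0]
finger_gap: 0.079
gripper_force: 38.7
```

Request:
step_arm(steps=[[1, -0.01, 0, -0.001, 0, 2, 0], [1, -0.01, -0.001, 0, 0, 1.5, 0], [1, -0.01, 0, -0.001, 0, 2, 0], [1, -0.01, 0, 0, 0, 2, 0]])

```text
t: 27.08
position: [0.6172, -0.0693, 0.2885]
eef_rot: [179.7, 31.9, -97.4]
wrist_force: [-0.5, -0.4, -3.2]
finger_gap: 0.078
gripper_force: 39.3
```

```bash
python3 lid.py; python3 - <<'E'
from h import *
import cv2
s=sense(); print(s['gripper_force'],s['joint_pos']); im=grab_frame('wrist');cv2.imwrite('pics/w6.png',im)
print(im[180:400:12,200:370:6].mean(2).astype(int))
E
```

```text
grasp chest [ 0.1302 -0.0822  0.1568] r 0.2099461975588148 lid 0.005063583167507768 [-0.5436 -0.4299 -3.1737] 0.07845109902288858 27.075
39.30323839187622 [ -0.3738  28.3653   3.0633 -35.2579 -65.4152   8.3677]
[[176 110 104  98  96 101 100  96  98  96  96  97  95 100  97  96  96  97
  102  97 114 121 104 108 101 160 161 160 159]
 [188 107 101  99 101 102  98  98  99  97 193 191 190 194 191 193 191 198
  179 158 158 151 155 118 118 161 162 159 163]
 [191 191  95  98 104 101 100  98  99  99 190 183 183 212 189 179 173 194
  183 166 179 153 147 105 155 157 162 159 163]
 [175 174 175  98  99  99 101 101  97 105 210 107  98  99  97  97 102 213
   93 117 138 152 121 117 157 158 158 165 160]
 [189 188 182 174  99  98 101 101  96 101  99  95  97 174 149 100 123 124
  127 133 137 155 126 146 184 165 195 193 190]
 [192 191 186 172 177 100  99  99  98  96 100 100  98  66  67 100 198 199
  201 201 140 175 147 189 169 159 164 163 167]
 [193 194 192 185 179 173 107  98  96 101  98  98 101  65  72 100 103 104
   97 138 161 176 121 191 162 160 162 166 168]
 [192 193 194 193 175 178 172 108  97  98 
[... 710 characters left out ...]
 40  39  41  38  43  54  56  62  63  58  55  33
   40  41  40  37  38  41  37  39  41  42  38]
 [ 34  38  42  42  38  38  36  34  36  39  43  64  68  66  67  71  63  52
   39  35  45  38  39  37  41  38  40  36  41]
 [ 59  40  37  38  31  41  42  36  38  42  51  64  67  71  73  69  68  50
   34  42  34  39  37  39  42  43  39  44  51]
 [ 29  32  36  40  42  39  31  40  36  35  51 110 118 116 130 130 114  40
   36  36  34  43  41  45  40  41  41  39  49]
 [ 36  38  32  33  34  41  34  36  33  33  37 161  34  31  38  33 167  37
   33  37  39  37  37  37  39  37  32  35  38]
 [ 32  35  32  36  36  35  35  37  35  36  35  39  88 123 127  85  54  37
   33  28  40  37  32  33  36  37  36  35  37]]
```

Still gripped solidly: the gap is steady and the force small. Continuing.

Request:
step_arm(steps=[[1, -0.011, 0, -0.001, 0, 2, 0], [1, -0.01, 0, 0, 0, 2, 0], [1, -0.01, 0, -0.001, 0, 1.5, 0], [1, -0.01, 0, 0, 0, 2, 0], [1, -0.011, 0, 0, 0, 2, 0], [1, -0.01, 0, 0, 0, 2, 0], [1, -0.01, 0, 0, 0, 2, 0], [1, -0.01, 0, 0, 0, 1.5, 0]])

```text
t: 28.12
position: [0.6265, 0.003, 0.3253]
eef_rot: [179.7, 16.9, -97.3]
wrist_force: [-1.1, -2.2, -3.5]
finger_gap: 0.077
gripper_force: 39.3
```

Request:
step_arm(steps=[[1, -0.011, 0, 0, 0, 2, 0], [1, -0.01, 0, 0, 0, 2, 0], [1, -0.01, 0, 0, 0, 2, 0], [1, -0.01, 0, 0, 0, 2, 0], [1, -0.011, 0, 0, 0, 2, 0], [1, -0.01, 0, 0, 0, 1.5, 0]])

```text
t: 28.88
position: [0.6342, 0.0632, 0.3373]
eef_rot: [179.7, 5.4, -97.3]
wrist_force: [1.1, -1.4, -8.1]
finger_gap: 0.081
gripper_force: 39.1
```

```bash
python3 lid.py; python3 - <<'E'
from h import *
s=sense();print(s['gripper_force'],s['joint_pos'],s['eef_rot'])
plan([(1,1,rodp(1.25+.25*k/8,115),rot(-90,0+7*k/8)) for k in range(1,9)])
E
```

```text
grasp chest [ 0.1305 -0.0159  0.183 ] r 0.15895006498076647 lid 0.27905474053637774 [ 1.0975 -1.3862 -8.1019] 0.08069775417009027 28.875
39.054996371269226 [ 19.1333  25.9884  -1.2617  -5.7401 -60.7165 -23.6788] [179.7001   5.4401 -97.2803]
[[1, -0.03, 0.001, 0.0, 0.5, 6.5, 0.0], [1, -0.006, 0.0, 0.001, 0.0, 0.5, 0.0], [1, -0.006, 0.0, 0.0, 0.0, 1.0, 0.0], [1, -0.006, 0.0, 0.0, 0.0, 1.0, 0.0], [1, -0.006, 0.0, 0.001, 0.0, 1.0, 0.0], [1, -0.006, 0.0, 0.0, 0.0, 0.5, 0.0], [1, -0.006, 0.0, 0.001, 0.0, 1.0, 0.0], [1, -0.005, 0.0, 0.0, 0.0, 1.0, 0.0]]
```

Request:
step_arm(steps=[[1, -0.01, 0, 0, 0, 2, 0], [1, -0.01, 0, 0.001, 0, 2, 0], [1, -0.01, 0, 0, 0, 2, 0], [1, -0.01, 0, 0.001, 0, 1.5, 0], [1, -0.01, 0, 0, 0, 1.5, 0], [1, -0.008, 0, 0.001, 0, 1, 0], [1, 0, 0, 0, 0, 0, 0]])

```text
t: 29.75
position: [0.6415, 0.121, 0.3353]
eef_rot: [179.7, -4.5, -97.2]
wrist_force: [-0.7, -3.6, -7.0]
finger_gap: 0.08
gripper_force: 39.1
```

```bash
python3 lid.py
```

```text
grasp chest [0.1306 0.0156 0.1808] r 0.1317154572797858 lid 0.3889940582165891 [-0.6907 -3.5825 -6.9522] 0.08015651053901302 29.75
```

Request:
step_arm(steps=[[0.5, 0, 0, 0, 0, 0, 0], [0.5, 0, 0, 0, 0, 0, 0], [0.5, 0, 0, 0, 0, 0, 0], [0.5, 0.003, 0, -0.02, 0, -1, 0], [0.5, 0.004, 0, -0.04, 0, -1, 0], [0.5, 0.004, 0, -0.05, 0, -1, 0], [0.5, 0.004, 0, -0.05, 0, -1, 0], [0.5, 0.002, 0, -0.03, 0, 0, 0]])

```text
t: 30.75
position: [0.6408, 0.1105, 0.531]
eef_rot: [-179.8, -0.3, -97.2]
wrist_force: [0.6, 0.6, -1.1]
finger_gap: 0.499
gripper_force: 0.0
```

```bash
python3 lid.py; python3 - <<'E'
from h import *
import cv2
a=np.vstack([grab_frame('side')[90:230,210:370],grab_frame('top')[130:270,170:330]]); cv2.imwrite('pics/c7.png',cv2.resize(np.hstack([a[:140],a[140:]]),None,fx=2.5,fy=2.5,interpolation=cv2.INTER_CUBIC))
for n,o in(('side',(210,90)),('top',(170-160,130))):
    print(n,(proj(n,C([rodp(1.7,146),rodp(0,146),rodp(0,0)],pose()))-o)*2.5)
# route to bar at 1.48 with tilt 25
ax=rot(180,25).apply([0,0,1]); b=bar(1.48)+[0,.003,.002]
axc=np.array([0,-np.sin(np.radians(25)),-np.cos(np.radians(25))])
plan([(9,.5,[.11,.04,.46],rot(-140,0)),(10,.6,b-.13*axc,rot(180,25)),(6,.6,b,rot(180,25))])
E
```

```text
grasp chest [0.1325 0.0165 0.376 ] r 0.2943252359835653 lid 0.9448488228748069 [ 0.6002  0.5943 -1.1146] 0.49880485422453963 30.75
side [[270.316  148.5289]
 [280.4697 305.1958]
 [268.9832 258.0224]]
top [[525.9054  70.4441]
 [743.2438 104.8759]
 [606.2721  98.7354]]
[[0.5, -0.003, 0.002, -0.009, 0.0, 0.0, 5.5], [0.5, -0.002, 0.003, -0.009, 0.0, 0.0, 5.5], [0.5, -0.002, 0.003, -0.01, 0.0, 0.0, 5.5], [0.5, -0.001, 0.003, -0.009, 0.0, 0.0, 5.5], [0.5, -0.002, 0.003, -0.009, -0.5, 0.0, 5.5], [0.5, -0.001, 0.003, -0.009, 0.0, 0.0, 5.5], [0.5, -0.001, 0.004, -0.009, 0.0, 0.0, 6.0], [0.5, 0.0, 0.003, -0.009, 0.0, 0.0, 5.5]]
[[0.5, 0.0, 0.004, -0.01, 0.0, 0.0, 5.5], [0.6, -0.007, 0.025, 0.005, 2.5, 1.0, 4.0], [0.6, -0.006, 0.026, 0.003, 2.5, 0.5, 3.5], [0.6, -0.003, 0.027, 0.002, 2.0, 1.0, 4.0], [0.6, -0.002, 0.027, 0.001, 2.5, 1.0, 4.0], [0.6, 0.0, 0.027, 0.0, 2.5, 1.0, 4.0], [0.6, 0.002, 0.026, -0.001, 2.5, 0.5, 4.0], [0.6, 0.004, 0.027, -0.002, 2.5, 1.0, 4.0]]
[[0.6, 0.005, 0.026, -0.004, 2.0, 1.0, 4.0], [0.6, 0.008, 0.025, -0.004, 2.5, 1.0, 4.0], [0.6, 0.009, 0.025, -0.005, 2.5, 0.5, 3.5], [0.6, 0.0, 0.0, 0.022, 0.0, 0.0, 0.0], [0.6, 0.0, 0.0, 0.021, 0.0, 0.0, 0.0], [0.6, 0.0, 0.0, 0.022, 0.0, 0.0, 0.0], [0.6, 0.001, 0.0, 0.022, 0.0, 0.0, 0.0], [0.6, 0.0, 0.0, 0.021, 0.0, 0.0, 0.0]]
[[0.6, 0.0, 0.0, 0.022, 0.0, 0.0, 0.0]]
```

View pics/c7.png

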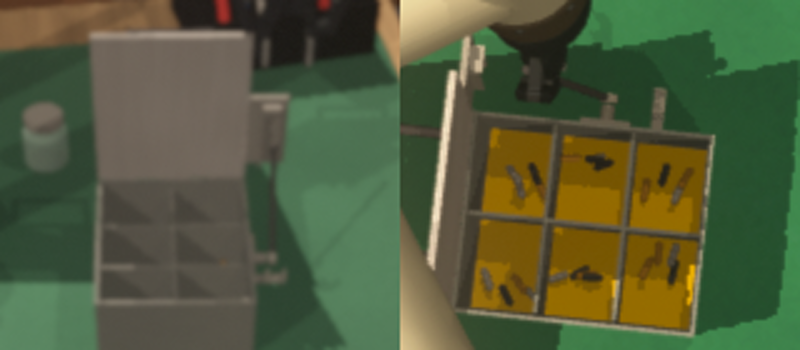

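The side half of the picture shows the rod leaning back on its stop, from the pivot (268,258) to the tip by the ear (270,148), as predicted. The lid is still upright. I'll go back to the bar.

Request:
step_arm(steps=[[0.5, -0.003, 0.002, -0.009, 0, 0, 5.5], [0.5, -0.002, 0.003, -0.009, 0, 0, 5.5], [0.5, -0.002, 0.003, -0.01, 0, 0, 5.5], [0.5, -0.001, 0.003, -0.009, 0, 0, 5.5], [0.5, -0.002, 0.003, -0.009, -0.5, 0, 5.5], [0.5, -0.001, 0.003, -0.009, 0, 0, 5.5], [0.5, -0.001, 0.004, -0.009, 0, 0, 6], [0.5, 0, 0.003, -0.009, 0, 0, 5.5]])

```text
t: 31.85
position: [0.6249, 0.1337, 0.5993]
eef_rot: [179.7, -0.6, -141.9]
wrist_force: [0.6, -0.4, -1.5]
finger_gap: 0.501
gripper_force: 0.0
```

Request:
step_arm(steps=[[0.5, 0, 0.004, -0.01, 0, 0, 5.5], [0.6, -0.007, 0.025, 0.005, 2.5, 1, 4], [0.6, -0.006, 0.026, 0.003, 2.5, 0.5, 3.5], [0.6, -0.003, 0.027, 0.002, 2, 1, 4], [0.6, -0.002, 0.027, 0.001, 2.5, 1, 4], [0.6, 0, 0.027, 0, 2.5, 1, 4], [0.6, 0.002, 0.026, -0.001, 2.5, 0.5, 4], [0.6, 0.004, 0.027, -0.002, 2.5, 1, 4]])

```text
t: 32.85
position: [0.5663, 0.3141, 0.5768]
eef_rot: [-162.0, -2.3, -175.3]
wrist_force: [-0.4, -0.5, -0.7]
finger_gap: 0.402
gripper_force: 0.0
```

Request:
step_arm(steps=[[0.6, 0.005, 0.026, -0.004, 2, 1, 4], [0.6, 0.008, 0.025, -0.004, 2.5, 1, 4], [0.6, 0.009, 0.025, -0.005, 2.5, 0.5, 3.5], [0.6, 0, 0, 0, 0, 0, 0], [0.6, 0, 0, 0, 0, 0, 0]])

```text
t: 33.48
position: [0.5434, 0.3888, 0.5639]
eef_rot: [-154.8, -0.5, 173.2]
wrist_force: [0.2, -0.4, 0.1]
finger_gap: 0.406
gripper_force: 0.0
```

```bash
python3 lid.py; python3 - <<'E'
from h import *
import cv2
s=sense(); print(s['position'],s['eef_rot'],s['joint_pos'])
im=grab_frame('wrist');cv2.imwrite('pics/w8.png',im)
m=camera_model('wrist');M=np.array(m['mount']);q=R.from_euler('xyz',s['eef_rot'],degrees=True)
b=bar(1.48)
for x in(-.03,0,.03):
  for d in (0,.003):
    c=M[:3,:3].T@(q.inv().apply(C(b+[x,d,d*.7],pose())[0]-s['position'])-M[:3,3]); u=np.array(m['mtx'])@c; v=u[:2]/u[2]
    print(x,d,v)
  j=int(v[1]); print(im[j,int(v[0])-40:int(v[0])+41:2].mean(1).astype(int))
plan([(6,.6,bar(1.48)+[0,.003,.002],rot(180,25))])
E
```

```text
grasp chest [0.     0.2153 0.4237] r 0.3369833480570729 lid 1.5909441447558486 [ 0.1982 -0.3758  0.1079] 0.406216305683314 33.475
[0.5434 0.3888 0.5639] [-154.7846   -0.5273  173.2096] [  51.4369   28.011    25.349    13.2761 -108.9142 -146.1906]
-0.03 0 [275.8139 168.8912]
-0.03 0.003 [278.4454 169.7044]
[116 117 121 113 114 120 117 122 122 120 120 119 119 118 125  89  79  74
  72  66  66  56 177 234 232 232 233 232 234 232 232 228 232 230 229 229
 230 229 230 230 233]
0 0 [275.6598 211.1645]
0 0.003 [278.2038 212.4474]
[117 118 116 119 115 122 123 121 123 117 199 231 231 233 230 127  75  79
  80 104 114 106 213 234 233 232 232 234 231 230 230 230 231 232 233 231
 234 232 234 231 168]
0.03 0 [275.5153 250.7986]
0.03 0.003 [277.9773 252.4915]
[113 114 118 119 119 122 122 121 117 119 119 119 118 121 207 192  80  74
  77  74  65  59 176 227 228 230 228 233 229 227 228 227 229 230 230 231
 228 218 207 142  73]
[[0.6, 0.0, 0.0, 0.021, 0.0, 0.0, 0.0], [0.6, 0.0, -0.001, 0.021, 0.0, 0.0, 0.0], [0.6, 0.0, 0.0, 0.021, 0.0, 0.0, 0.0], [0.6, 0.0, 0.0, 0.02, 0.0, 0.0, 0.5], [0.6, 0.0, -0.001, 0.021, 0.0, -0.5, 0.0], [0.6, 0.001, 0.0, 0.021, 0.0, 0.0, 0.0]]
```

The bar is seen at column 275 against a predicted 275.7, so the lid has held at about 1.48. I'll grasp it.

Request:
step_arm(steps=[[0.6, 0, 0, 0.021, 0, 0, 0], [0.6, 0, -0.001, 0.021, 0, 0, 0], [0.6, 0, 0, 0.021, 0, 0, 0], [0.6, 0, 0, 0.02, 0, 0, 0], [0.6, 0, -0.001, 0.021, 0, -0.5, 0], [0.6, 0, 0, 0.02, 0, 0, 0], [0.6, 0, 0, 0, 0, 0, 0]])

```text
t: 34.4
position: [0.5361, 0.3333, 0.4523]
eef_rot: [-154.7, -0.1, 173.3]
wrist_force: [0.2, 0.6, 0.1]
finger_gap: 0.397
gripper_force: 0.0
```

Request:
step_arm(steps=[[1, 0, 0, 0, 0, 0, 0], [1, 0, 0, 0, 0, 0, 0], [1, 0, 0, 0, 0, 0, 0], [1, 0, 0, 0, 0, 0, 0], [1, 0, 0, 0, 0, 0, 0]], newtons=50)

```text
t: 35.02
position: [0.5362, 0.335, 0.4543]
eef_rot: [-154.8, 0.1, 173.4]
wrist_force: [0.2, 0.5, 4.1]
finger_gap: 0.093
gripper_force: 49.1
```

```bash
python3 lid.py; python3 - <<'E'
from h import *
f=lambda t: bar(t)*np.array([1,1,1])+np.array([0,np.sin(t)*.0,0])
o=np.array([0,.12,.1005]); L=lambda t:o+(bar(t)-o)*1.014
plan([(1,1,L(1.48-.38*k/24),rot(180,25-25*.8*k/24)) for k in range(1,25)])
E
```

```text
grasp chest [0.0012 0.1611 0.314 ] r 0.21744335358143133 lid 1.4944206033676357 [0.1982 0.5415 4.0861] 0.09267979653824344 35.025
[[1, 0.0, -0.009, 0.004, -1.0, 0.5, 0.5], [1, 0.0, -0.005, 0.001, -1.0, 0.0, 0.0], [1, 0.0, -0.006, 0.0, -0.5, 0.0, 0.0], [1, 0.0, -0.005, 0.001, -1.0, 0.0, 0.0], [1, 0.0, -0.006, 0.001, -1.0, 0.0, 0.0], [1, 0.0, -0.005, 0.001, -0.5, 0.0, 0.0], [1, 0.0, -0.006, 0.001, -1.0, 0.0, 0.0], [1, 0.0, -0.005, 0.001, -1.0, 0.0, 0.0]]
[[1, 0.0, -0.006, 0.001, -0.5, 0.0, 0.0], [1, 0.0, -0.005, 0.001, -1.0, 0.0, 0.0], [1, 0.0, -0.006, 0.001, -1.0, 0.0, 0.0], [1, 0.0, -0.005, 0.001, -0.5, 0.0, 0.0], [1, 0.0, -0.006, 0.001, -1.0, 0.0, 0.0], [1, 0.0, -0.005, 0.001, -1.0, 0.0, 0.0], [1, 0.0, -0.006, 0.001, -0.5, 0.0, 0.0], [1, 0.0, -0.006, 0.001, -1.0, 0.0, 0.0]]
[[1, 0.0, -0.005, 0.001, -1.0, 0.0, 0.0], [1, 0.0, -0.006, 0.001, -0.5, 0.0, 0.0], [1, 0.0, -0.005, 0.001, -1.0, 0.0, 0.0], [1, 0.0, -0.006, 0.001, -1.0, 0.0, 0.0], [1, 0.0, -0.005, 0.001, -0.5, 0.0, 0.0], [1, 0.0, -0.006, 0.001, -1.0, 0.0, 0.0], [1, 0.0, -0.005, 0.001, -1.0, 0.0, 0.0], [1, 0.0, -0.006, 0.001, -0.5, 0.0, 0.0]]
```

Request:
step_arm(steps=[[1, 0, -0.006, 0.002, -1, 0, 0], [1, 0, -0.005, 0.001, -1, 0, 0], [1, 0, -0.006, 0, -0.5, 0, 0], [1, 0, -0.005, 0.001, -1, 0, 0], [1, 0, -0.006, 0.001, -1, 0, 0], [1, 0, -0.005, 0.001, -0.5, 0, 0], [1, 0, -0.006, 0.001, -1, 0, 0], [1, 0, -0.005, 0.001, -1, 0, 0]])

```text
t: 36.02
position: [0.5308, 0.2913, 0.4646]
eef_rot: [-161.9, 0.1, 173.4]
wrist_force: [-2.5, 1.2, 10.1]
finger_gap: 0.093
gripper_force: 49.7
```

Request:
step_arm(steps=[[1, 0, -0.006, 0.001, -0.5, 0, 0], [1, 0, -0.005, 0.001, -1, 0, 0], [1, 0, -0.006, 0.001, -1, 0, 0], [1, 0, -0.005, 0.001, -0.5, 0, 0], [1, 0, -0.006, 0.001, -1, 0, 0], [1, 0, -0.005, 0.001, -1, 0, 0], [1, 0, -0.006, 0.001, -0.5, 0, 0], [1, 0, -0.006, 0.001, -1, 0, 0]])

```text
t: 37.02
position: [0.5253, 0.2459, 0.4692]
eef_rot: [-168.3, 0.1, 173.4]
wrist_force: [-4.2, -0.4, 11.2]
finger_gap: 0.089
gripper_force: 49.8
```

```bash
python3 lid.py
```

```text
grasp chest [0.0011 0.1059 0.3174] r 0.21731495148955596 lid 1.2392925646047948 [-4.2247 -0.3911 11.1849] 0.08861142686690492 37.025
```

Request:
step_arm(steps=[[1, 0, -0.005, 0, -1, 0, 0], [1, 0, -0.006, 0.001, -1, 0, 0], [1, 0, -0.005, 0.001, -1, 0, 0], [1, 0, -0.005, 0.001, -1, 0, 0], [1, 0, -0.005, 0.001, -1, 0, 0]])

```text
t: 37.65
position: [0.5221, 0.2194, 0.47]
eef_rot: [-173.3, 0.0, 173.4]
wrist_force: [-4.0, -2.3, 13.7]
finger_gap: 0.088
gripper_force: 50.1
```

```bash
python3 lid.py; python3 - <<'E'
from h import *
o=np.array([0,.12,.1005]); L=lambda t:o+(bar(t)-o)*1.022
plan([(1,1,L(1.12-.01*k),rot(180,6-.6*k)) for k in range(1,9)])
E
```

```text
grasp chest [0.001  0.0924 0.316 ] r 0.21728987343536385 lid 1.176844609649983 [-4.0057 -2.2702 13.6825] 0.08823689010966444 37.65
[[1, 0.001, -0.018, 0.004, -1.5, 0.0, 0.5], [1, 0.0, -0.003, 0.001, -0.5, 0.0, 0.0], [1, 0.0, -0.004, 0.0, -0.5, 0.0, 0.0], [1, 0.0, -0.004, 0.001, -0.5, 0.0, 0.0], [1, 0.0, -0.003, 0.001, -0.5, 0.0, 0.0], [1, 0.0, -0.004, 0.0, -1.0, 0.0, 0.0], [1, 0.0, -0.004, 0.001, -0.5, 0.0, 0.0], [1, 0.0, -0.003, 0.001, -0.5, 0.0, 0.0]]
```

Request:
step_arm(steps=[[1, 0, -0.004, 0.001, -0.5, 0, 0], [1, 0, -0.004, 0.001, -0.5, 0, 0], [1, 0, -0.004, 0.001, -0.5, 0, 0], [1, 0, -0.004, 0.001, -0.5, 0, 0], [1, 0, -0.004, 0.001, -0.5, 0, 0], [1, 0, -0.004, 0.001, -0.5, 0, 0]])

```text
t: 38.4
position: [0.519, 0.1947, 0.4678]
eef_rot: [-176.3, 0.1, 173.4]
wrist_force: [-8.1, -3.7, 19.4]
finger_gap: 0.093
gripper_force: 50.6
```

```bash
python3 lid.py
```

```text
grasp chest [0.001  0.0756 0.3131] r 0.21720898148121226 lid 1.0982811677874507 [-8.0726 -3.7231 19.4113] 0.0925182924567082 38.4
```

Request:
step_arm(steps=[[1, 0, -0.003, 0, -0.5, 0, 0], [1, 0, -0.003, 0.001, -0.5, 0, 0], [1, 0, -0.003, 0, -0.5, 0, 0], [1, 0, -0.003, 0.001, -0.5, 0, 0]])

```text
t: 38.9
position: [0.5175, 0.1825, 0.4664]
eef_rot: [-178.2, 0.1, 173.4]
wrist_force: [-9.8, -2.9, 20.0]
finger_gap: 0.094
gripper_force: 50.8
```

```bash
python3 lid.py
```

```text
grasp chest [0.001  0.0686 0.3115] r 0.2171743646746986 lid 1.0654142793807193 [-9.7517 -2.8978 20.0254] 0.09441116646586774 38.9
```

Request:
step_arm(steps=[[1, 0, -0.003, 0.001, 0, 0, 0], [1, 0, -0.003, 0.001, 0, 0, 0]])

```text
t: 39.15
position: [0.5167, 0.1789, 0.466]
eef_rot: [-178.7, 0.2, 173.5]
wrist_force: [-14.3, 10.0, 26.1]
finger_gap: 0.09
gripper_force: 51.4
```

```bash
python3 lid.py
```

```text
grasp chest [0.001  0.0663 0.311 ] r 0.21723874748125901 lid 1.0545210409144843 [-14.3478  10.0108  26.0545] 0.09016236291567828 39.15
```

The lid stopped at about 1.054 with contact force reversing, which matches the rod taking the load at its seat. I'll ease the radial load, let go gradually and check.

Request:
step_arm(steps=[[1, 0, 0, -0.002, 0, 0, 0], [1, 0, 0, -0.001, 0, 0, 0], [1, 0, 0, 0, 0, 0, 0]], newtons=20)

```text
t: 39.52
position: [0.517, 0.1795, 0.4662]
eef_rot: [-178.7, 0.1, 173.5]
wrist_force: [-7.8, 6.7, 13.0]
finger_gap: 0.096
gripper_force: 50.2
```

```bash
python3 lid.py
```

```text
grasp chest [0.001  0.0668 0.3112] r 0.21731295212959698 lid 1.0567276865019257 [-7.8266  6.686  13.0212] 0.09625021967035184 39.525
```

Request:
step_arm(steps=[[0.88, 0, 0, 0, 0, 0, 0], [0.86, 0, 0, 0, 0, 0, 0], [0.82, 0, 0, 0, 0, 0, 0], [0.8, 0, 0, 0, 0, 0, 0]])

```text
t: 40.02
position: [0.5178, 0.1777, 0.4621]
eef_rot: [-178.2, -0.2, 173.4]
wrist_force: [0.6, 2.0, 0.8]
finger_gap: 0.205
gripper_force: 0.7
```

```bash
python3 lid.py; python3 - <<'E'
from h import *
import cv2
s=sense()
im=grab_frame('wrist');cv2.imwrite('pics/w9.png',im)
m=camera_model('wrist');M=np.array(m['mount']);q=R.from_euler('xyz',s['eef_rot'],degrees=True)
for x in(-.03,0):
  for t in(1.0,1.05,1.1):
    c=M[:3,:3].T@(q.inv().apply(C(bar(t)+[x,0,0],pose())[0]-s['position'])-M[:3,3]); u=np.array(m['mtx'])@c; v=u[:2]/u[2]; print(x,t,v)
  j=int(v[1]); print(im[j,230:350:3].mean(1).astype(int))
E
```

```text
grasp chest [0.0012 0.0638 0.3072] r 0.21417192013868866 lid 1.0387117398940138 [0.596  1.9926 0.752 ] 0.20496224869846863 40.025
-0.03 1.0 [262.2293 222.9172]
-0.03 1.05 [290.3939 225.9634]
-0.03 1.1 [320.1946 228.6777]
[239 239 239 238 238 236 237 237 239 242 240 241 241 242 239 238 238  70
  82  88  98 104 107 111 112 102 235 241 240 238 239 239 238 239 241 240
 239 240 238 234]
0 1.0 [262.8278 297.038 ]
0 1.05 [289.2841 301.5271]
0 1.1 [317.2083 305.4961]
[ 38  38 128 164 174 173 176  71  46  37  42 240 238 236 237 240 193  48
  68  65  65  62  57  55  47  31  38  34  97 115 117 110 117  79  36  33
  33  34  36  88]
```

The bar is seen at about 1.055 rad with the grip off, so the rod is holding it. I'll open more and retreat straight up.

Request:
step_arm(steps=[[0.7, 0, 0, 0, 0, 0, 0], [0.65, 0, 0, 0, 0, 0, 0], [0.65, 0, 0, 0, 0, 0, 0], [0.65, 0, 0, -0.01, 0, 0, 0], [0.65, 0, 0, -0.02, 0, 0, 0], [0.65, 0, 0, -0.03, 0, 0, 0], [0.65, 0, 0, -0.03, 0, 0, 0], [0.65, 0, 0, -0.03, 0, 0, 0]])

```text
t: 41.08
position: [0.5182, 0.1813, 0.5847]
eef_rot: [-178.3, -0.0, 173.4]
wrist_force: [0.2, -0.2, -0.3]
finger_gap: 0.351
gripper_force: 0.0
```

Request:
step_arm(steps=[[0.65, 0, 0, -0.02, 0, 0, 0], [0.65, 0, 0, 0, 0, 0, 0], [0.65, 0, 0, 0, 0, 0, 0], [0.65, 0, 0, 0, 0, 0, 0]])

```text
t: 41.58
position: [0.5185, 0.1821, 0.6016]
eef_rot: [-178.2, -0.2, 173.4]
wrist_force: [-0.4, -0.2, -0.1]
finger_gap: 0.344
gripper_force: 0.0
```

```bash
python3 - <<'E'
from h import *
import cv2
s=sense();print(s['position'],s['wrist_force'],s['t'])
im=grab_frame('wrist');cv2.imwrite('pics/w10.png',im)
m=camera_model('wrist');M=np.array(m['mount']);q=R.from_euler('xyz',s['eef_rot'],degrees=True)
def w(P):
    c=M[:3,:3].T@(q.inv().apply(C(P,pose())[0]-s['position'])-M[:3,3]); u=np.array(m['mtx'])@c; return u[:2]/u[2]
for t in(1.0,1.05,1.1): v=w(bar(t)+[-.03,0,0]); print(t,v)
j=int(v[1]); print(im[j,230:350:3].mean(1).astype(int))
E
```

```text
[0.5185 0.1821 0.6016] [-0.4028 -0.2428 -0.0667] 41.575
1.0 [271.8048 162.5586]
1.05 [285.8855 163.3701]
1.1 [300.4743 164.087 ]
[239 238 239 241 149 123 166 242 239 239 240 240 241 242 243 242 245 140
 100 119 128 131 238 238 241 242 241 241 240 239 238 239 239 241 138 111
  68  75  77  79]
```

The robot is clear of everything and the bar still reads about 1.055 rad, so the rod alone holds the lid. Handing in.

```bash
python3 -c "
from bench import *
print(finish_job())"
```

```text
the job is handed in; nothing more can be done
None
```

The job is handed in: the lid rests open on the prop rod at about 1.055 rad with the robot clear of it, after two attempts in which the rod slipped back into its clip; the screwdriver, jar and rule were never approached, and I judged the seating from the lid angle, not from a close-up of the slot.

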